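Weigh the stain jar from behind the reagent bottles

TASK

Weigh the small amber stain jar with the black cap, which is hemmed in at the back of the blue reagent tray: first stand all three bottles out of the way in the empty white drip tray, then lift the jar out and set it down in the middle of the balance pan. With the jar left there on the pan, put every bottle back in the reagent tray, each centred on the very circle it came from. Set everything down gently, never dropping it, keep the jar and the bottles upright throughout, and leave the flask and the slide box where they stand.

Things in the scene. Friction and masses are not known exactly. Their poses are not given: they have to be found in the camera images.
- red_bottle_mid (a point): Round reagent bottle with a red screw cap and a red band round its label, white body. 128 mm tall, body 56 mm across for the lower 72 mm, then a sloping shoulder and a 30 mm neck; the cap is the top 28 mm, 36 mm across, with nothing wider than it in the top 35 mm: lift it by the cap. About 0.25 kg. The point is half-way up, 64 mm above its underside; z is up along the bottle.
- green_bottle_mid (a point): Round reagent bottle with a green screw cap and a green band round its label, amber-brown body. 138 mm tall, body 56 mm across for the lower 82 mm, then a sloping shoulder and a 30 mm neck; the cap is the top 28 mm, 36 mm across, with nothing wider than it in the top 35 mm: lift it by the cap. About 0.25 kg. The point is half-way up, 69 mm above its underside; z is up along the bottle.
- yellow_bottle_mid (a point): Round reagent bottle with a yellow screw cap and a yellow band round its label, grey body. 148 mm tall, body 56 mm across for the lower 92 mm, then a sloping shoulder and a 30 mm neck; the cap is the top 28 mm, 36 mm across, with nothing wider than it in the top 35 mm: lift it by the cap. About 0.25 kg. The point is half-way up, 74 mm above its underside; z is up along the bottle.
- stain_jar_mid (a point): Small round amber jar with a black screw cap, 50 mm tall, 35 mm across, the cap (top 18 mm) 36 mm across, about 0.09 kg. It stands in the reagent tray in the gap behind the front bottle, between the two others, with only about 8 mm to each. The point is half-way up, 25 mm above its underside; z is up.
- reagent_tray: Fixed shallow blue tray, 160 mm (its x) by 210 mm (its y), rim 16 mm high and 4 mm thick, floor 4 mm thick. Three white printed circles, 72 mm across, at its (x, y) = (-19, 0), (35, 54) and (35, -54) mm mark the bottle places; any of the bottles may stand on any of them at the start. The jar starts near (35, 0). Origin: centre of its underside, on the bench.
- drip_tray: Fixed empty shallow white tray, the side area for the bottles: 270 mm (its x) by 125 mm (its y), rim 14 mm high and 4 mm thick, floor 4 mm thick. It stands to the left or to the right of the reagent tray. Origin: centre of its underside, on the bench. The three bottles fit in a row along its x, 85 mm apart.
- pan (a point): Centre of the top face of the balance's round steel pan, 120 mm across, 70 mm above the bench and rigid. The balance (white, fixed, 250 by 180 mm, 52 mm tall, display up to 62 mm) stands on the side opposite the drip tray; its display faces the robot, 115 mm from the pan's centre along its -x.
- flask: Bystander, loose: clear conical flask with a dark rubber stopper, 68 mm across, 106 mm tall. Origin at the centre of its underside.
- slide_box: Bystander, loose: flat green slide box 85 by 95 mm, 34 mm tall. Origin at the centre of its underside.
Mind the look-alikes: they are no part of the job. Leave any pink or turquoise look-alike of the part that bears green_bottle_mid alone. Leave any turquoise look-alike of the part that bears red_bottle_mid alone.

How it is judged (in metres and radians):
On the way, in this order (a step that is already met when the one before it is completed fails the run):
1. all three bottles stand released and upright in the drip tray together, the jar still in its place (x of red_bottle_mid in the frame of drip_tray between -0.112 and 0.112 m and y of red_bottle_mid in the frame of drip_tray between -0.04 and 0.04 m and z of red_bottle_mid in the frame of drip_tray below 0.074 m and angle between each of red_bottle_mid, green_bottle_mid, yellow_bottle_mid's own z axis and vertical below 0.12 rad and contact force between the fingers and red_bottle below 0.3 N and linear speed of each of red_bottle, green_bottle, yellow_bottle below 0.03 m/s and x of green_bottle_mid in the frame of drip_tray between -0.112 and 0.112 m and y of green_bottle_mid in the frame of drip_tray between -0.04 and 0.04 m and z of green_bottle_mid in the frame of drip_tray below 0.079 m and contact force between the fingers and green_bottle below 0.3 N and x of yellow_bottle_mid in the frame of drip_tray between -0.112 and 0.112 m and y of yellow_bottle_mid in the frame of drip_tray between -0.04 and 0.04 m and z of yellow_bottle_mid in the frame of drip_tray below 0.084 m and contact force between the fingers and yellow_bottle below 0.3 N and distance of stain_jar_mid from where it was at the start of the episode below 0.03 m), for 0.2 s.
2. the jar stands released and upright within 15 mm of the middle of the pan, with all three bottles still in the drip tray (horizontal distance between stain_jar_mid and pan below 0.015 m and z of stain_jar_mid in the frame of pan between 0.019 and 0.031 m and angle between each of stain_jar_mid, red_bottle_mid, green_bottle_mid, yellow_bottle_mid's own z axis and vertical below 0.12 rad and contact force between the fingers and stain_jar below 0.3 N and linear speed of each of stain_jar, red_bottle, green_bottle, yellow_bottle below 0.03 m/s and x of red_bottle_mid in the frame of drip_tray between -0.112 and 0.112 m and y of red_bottle_mid in the frame of drip_tray between -0.04 and 0.04 m and z of red_bottle_mid in the frame of drip_tray below 0.074 m and contact force between the fingers and red_bottle below 0.3 N and x of green_bottle_mid in the frame of drip_tray between -0.112 and 0.112 m and y of green_bottle_mid in the frame of drip_tray between -0.04 and 0.04 m and z of green_bottle_mid in the frame of drip_tray below 0.079 m and contact force between the fingers and green_bottle below 0.3 N and x of yellow_bottle_mid in the frame of drip_tray between -0.112 and 0.112 m and y of yellow_bottle_mid in the frame of drip_tray between -0.04 and 0.04 m and z of yellow_bottle_mid in the frame of drip_tray below 0.084 m and contact force between the fingers and yellow_bottle below 0.3 N), for 0.2 s.
At the end, for the whole second after the job is handed in: The jar stands upright, released and at rest within 15 mm of the middle of the balance pan, and each of the three bottles stands upright, released and at rest in the reagent tray within 15 mm of the spot where it stood at the start (horizontal distance between stain_jar_mid and pan below 0.015 m and z of stain_jar_mid in the frame of pan between 0.019 and 0.031 m and angle between each of stain_jar_mid, red_bottle_mid, green_bottle_mid, yellow_bottle_mid's own z axis and vertical below 0.12 rad and contact force between the fingers and stain_jar below 0.3 N and linear speed of each of stain_jar, red_bottle, green_bottle, yellow_bottle below 0.03 m/s and distance of each of red_bottle_mid, green_bottle_mid, yellow_bottle_mid from where it was at the start of the episode below 0.015 m and contact force between the fingers and red_bottle below 0.3 N and contact force between the fingers and green_bottle below 0.3 N and contact force between the fingers and yellow_bottle below 0.3 N); the robot touches nothing.
It fails at once if the jar or a bottle is dropped (falls free, out of the fingers, at more than 0.6 m/s: about 2 cm) ((linear speed of red_bottle above 0.6 m/s and contact force between the fingers and red_bottle below 0.1 N) or (linear speed of green_bottle above 0.6 m/s and contact force between the fingers and green_bottle below 0.1 N) or (linear speed of yellow_bottle above 0.6 m/s and contact force between the fingers and yellow_bottle below 0.1 N) or (linear speed of stain_jar above 0.6 m/s and contact force between the fingers and stain_jar below 0.1 N)).
It fails at once if the balance is slammed: more than 40 N on it (contact force between balance and anything else above 40 N).
It fails at once if the jar or a bottle is tipped by more than 0.6 rad (angle between any of red_bottle_mid, green_bottle_mid, yellow_bottle_mid, stain_jar_mid's own z axis and vertical above 0.6 rad).
It fails at once if the flask or the slide box is shifted by more than 25 mm or tipped (distance of any of flask, slide_box from where it was at the start of the episode above 0.025 m or angle between any of flask, slide_box's own z axis and vertical above 0.3 rad).
It also fails if it takes over 144 s, if anything falls off the work surface, if the arm or the gripper's body presses on something with over 40 N, if the wrist force passes 120 N, or if a joint passes its speed limit or range.

ROBOT

A 6-joint arm with a two-finger parallel gripper is mounted at the origin on the work surface. World frame = base frame: x ahead of the robot, y to its left, z up, the work surface at z = 0. Lengths are in mm, angles in rad, forces in N, time in s.
With the tool pointing down it reaches from about 350 to 925 mm from the base axis. Payload 6.4 kg.
Tool frame: the origin (TCP) lies midway between the tips of the shut fingers; the grasp point (between the pads) lies 19 mm behind it (bot.hold_point_z is the distance from the TCP to the grasp point, in mm); z points along the fingers, y is the direction in which the jaws open and shut (so a half turn about z gives the same grasp; the last joint's range is limited). The gripper opens to 94 mm and grips with 3 to 60 N. Pads are 16 mm wide; open, the fingers measure 119 mm over their backs; the gripper's body (75 mm by 177 mm) begins 78 mm behind the grasp point.
Start: joints at [1.017, 0.245, 1.558, -0, 1.339, -0.174], TCP at [240.976, 603.692, 205.455] pointing down, gripper open.
Joint ranges: [-3.13, 3.13], [-1.02, 2.26], [0.13, 2.54], [-0.95, 4.09], [0.21, 2.88], [-2.74, 2.74]. Speed limits (rad/s): [2.57, 2.57, 3.14, 3.14, 3.14, 3.14].

INTERFACE

Orientations are given as a unit quaternion [w, x, y, z].
In Python, from workcell import bot gives the robot as it stands. The module is installed in compiled form; this text tells all that it offers.
- The arm moves only by the shell command python3 -m pendant 'ROWS' [FORCE]. ROWS is JSON, a list of rows, each an object of numbers: "tx", "ty", "tz": the shift along the tool's x, y, z scaled (see below); "ax", "ay", "az": the turn, a rotation vector about the tool's x, y, z scaled (see below); "jaw": the opening, from 0 (shut) to 1 (fully open). A call has 1 to 20 rows; each row shifts and turns the pose as measured when the row begins, along the tool's axes as they then stand; what a row does not reach is not made up. The controller multiplies each number of a shift by 0.03 m and each number of a turn by 5 degrees. A row lasts 1/12 s, in which the tool goes at most 41.7 mm and 7.16 degrees, less where a joint would pass 70% of its speed; a pose out of reach is approached as far as the arm can. A call with a number of a shift or a turn outside -1 to 1 is refused whole. A call with a gripper value outside its range is refused whole. The fingers move at their own pace and stop on an object; FORCE is the grip in N (left out, the last holds). Time passes only in rows, so rows that do not move let the fingers close. It gives the time, the measured TCP pose, the force and the opening at its end, in the units of the state.
- bot.sense(): the state, without advancing time (a new reading comes with each control period).
- bot.grab_frame(name): name is "side" or "top" or "wrist"; returns (picture, depth): 400x640x3 uint8, blue, green, red; 400x640 float32, mm along the optical axis (not along the pixel's ray), 0 where there is no reading.
- bot.calibration(name): a dict with "intrinsics" (3x3 intrinsics, pixels), "pose" (4x4, takes a point from camera to world coordinates). Camera axes: x right, y down, z forward; pixel columns grow to the right and rows downward; lengths in mm; the calibration is good to about 2 mm. A picture is of the moment at which its call begins: read the wrist's pose just before it. calibration takes no time and is no camera call; for the wrist camera it gives the pose at the moment of the call.
- bot.hand_in(): hands the job in, once; it reports no verdict.
The state is a dict: "time": time; "joint_positions": joint angles; "qd": joint speeds; "joint_torque": joint torques, N m; "ee_pos": TCP position; "orientation": TCP orientation; "wrist_force": force on the tool from outside, world axes, zero at the start; "moment": the same for the moment, N m; "grip_width": finger opening in mm.
Only numpy, scipy, OpenCV 4.12 (cv2) and the standard library are available. Lean on these libraries where they do the work, as an engineer would, in place of code of your own. Each camera call takes 0.05 s, during which the arm holds its last target.

## Working session

There is one attempt and no reset: what is moved stays moved. The work goes in short steps, Python scripts to look and compute and a shell command to move; the robot and the scene stay as the last step left them, time stands still between calls to the robot, and variables do not carry over. Pictures are saved under pics/ and viewed, and the job is handed in when it is done.

```bash
mkdir -p pics; python3 - <<'E'
from workcell import bot
import cv2,numpy as np,pickle
s=bot.sense();print({k:np.round(v,3).tolist() for k,v in s.items()})
for n in("side","top","wrist"):
    c=bot.calibration(n);p,d=bot.grab_frame(n)
    cv2.imwrite(f"pics/{n}0.png",p);pickle.dump((p,d,c),open(f"{n}0.pkl","wb"))
    print(n,np.round(c["intrinsics"],1).tolist(),np.round(c["pose"],3).tolist())
E
```

```text
{'time': 0.0, 'joint_positions': [1.017, 0.246, 1.559, -0.0, 1.339, -0.174], 'qd': [-0.0, 0.001, -0.0, 0.001, 0.001, 0.001], 'joint_torque': [-0.001, -41.582, -31.461, 0.068, 0.033, -0.0], 'ee_pos': [240.648, 603.153, 204.353], 'orientation': [-0.0, 0.189, 0.982, -0.001], 'wrist_force': [0.63, -0.991, -0.733], 'moment': [-0.012, -0.019, -0.038], 'grip_width': 94.073}
side [[478.1, 0.0, 322.2], [0.0, 478.1, 200.3], [0.0, 0.0, 1.0]] [[-0.995, -0.075, 0.071, 469.469], [-0.103, 0.75, -0.654, 809.756], [-0.004, -0.657, -0.753, 1060.93], [0.0, 0.0, 0.0, 1.0]]
top [[498.1, 0.0, 314.1], [0.0, 498.1, 199.3], [0.0, 0.0, 1.0]] [[-0.014, -0.983, 0.182, 303.956], [-1.0, 0.012, -0.015, -51.241], [0.012, -0.182, -0.983, 1465.264], [0.0, 0.0, 0.0, 1.0]]
wrist [[313.6, 0.0, 316.6], [0.0, 313.6, 198.2], [0.0, 0.0, 1.0]] [[0.37, 0.898, 0.239, 171.668], [0.929, -0.358, -0.097, 631.555], [-0.002, 0.258, -0.966, 383.836], [0.0, 0.0, 0.0, 1.0]]
```

View pics/top0.png

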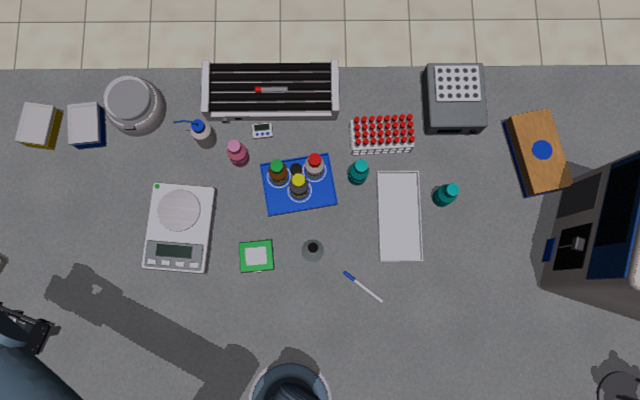

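View pics/side0.png

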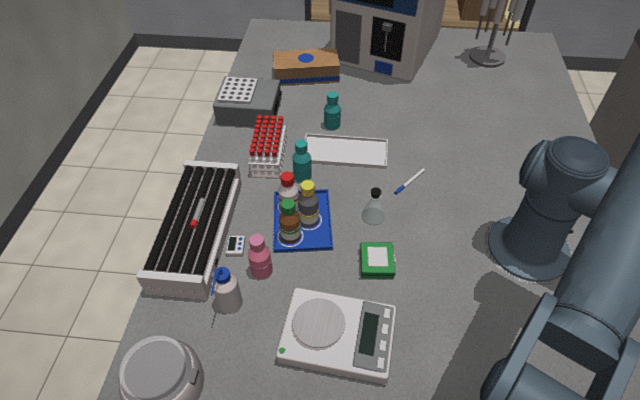

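View pics/wrist0.png

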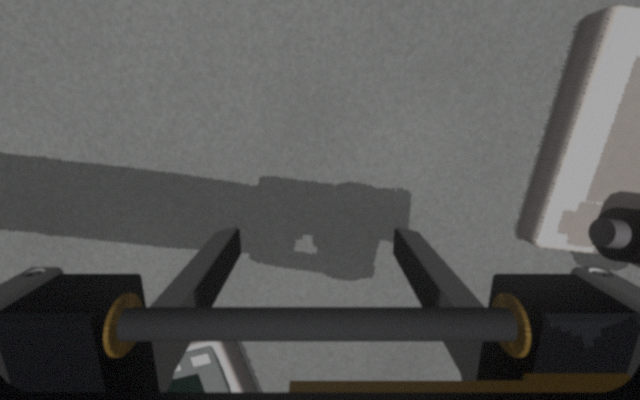

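The top view shows the reagent tray at about (299,184), with green cap (277,167), red cap (314,159), yellow cap (298,181) and the black jar cap (296,170). The balance pan is at (180,210) on the left and the drip tray at (399,215) on the right. Next I measure these.

```bash
cat > h.py <<'E'
import numpy as np,cv2,pickle
def load(n): return pickle.load(open(n+".pkl","rb"))
def ray(c,u,v,z):
    K,P=np.array(c["intrinsics"]),np.array(c["pose"])
    uv=np.atleast_2d(np.stack([np.ravel(u),np.ravel(v)],1)).astype(float)
    d=np.c_[(uv[:,0]-K[0,2])/K[0,0],(uv[:,1]-K[1,2])/K[1,1],np.ones(len(uv))]@P[:3,:3].T
    o=P[:3,3]; return o+d*((z-o[2])/d[:,2])[:,None]
def cloud(c,d):
    K,P=np.array(c["intrinsics"]),np.array(c["pose"])
    v,u=np.mgrid[:d.shape[0],:d.shape[1]]
    X=np.stack([(u-K[0,2])/K[0,0]*d,(v-K[1,2])/K[1,1]*d,d],-1)
    return X@P[:3,:3].T+P[:3,3]
def proj(c,p):
    K,P=np.array(c["intrinsics"]),np.array(c["pose"])
    q=(np.atleast_2d(p)-P[:3,3])@P[:3,:3]; q=q@K.T; return q[:,:2]/q[:,2:]
E
python3 - <<'E'
from h import *
p,d,c=load("top0")
cv2.imwrite("pics/topz.png",cv2.resize(p[120:280,130:450],None,fx=2.5,fy=2.5,interpolation=cv2.INTER_CUBIC))
p2,d2,c2=load("side0")
cv2.imwrite("pics/sidez.png",cv2.resize(p2[120:380,220:420],None,fx=2.3,fy=2.3,interpolation=cv2.INTER_CUBIC))
for n,(p,d,c) in {"top":(p,d,c),"side":(p2,d2,c2)}.items():
    X=cloud(c,d);hsv=cv2.cvtColor(p,cv2.COLOR_BGR2HSV)
    H,S,V=hsv[...,0].astype(int),hsv[...,1],hsv[...,2]
    z=X[...,2]
    def rep(name,m,lo,hi):
        m=m&(z>lo)&(z<hi)&(abs(X[...,0]-500)<300)&(abs(X[...,1])<450)
        k,l,st,ce=cv2.connectedComponentsWithStats(m.astype(np.uint8))
        for i in range(1,k):
            if st[i,4]>25:
                q=X[l==i]; print(n,name,st[i,4],ce[i].round(1),np.median(q,0).round(1),"mid",((q.min(0)+q.max(0))/2).round(1),"zmax",np.percentile(q[:,2],90).round(1))
    sat=(S>110)
    rep("red",sat&((H<7)|(H>173)),100,160)
    rep("green",sat&(H>45)&(H<75),100,170)
    rep("yellow",sat&(H>22)&(H<35),100,180)
    rep("black",(V<45),45,75)
    rep("blue",sat&(H>105)&(H<125),-5,25)
    rep("turq",sat&(H>80)&(H<100),20,200)
    rep("slide",sat&(H>45)&(H<75),20,50)
E
```

```text
top red 141 [314.4 159.7] [662.  -72.7 132.7] mid [664.7 -74.  122.8] zmax 136.9
top green 137 [276.3 165.9] [642.8  31.6 142.5] mid [643.4  32.3 138. ] zmax 145.5
top yellow 148 [298.1 180. ] [600.7 -28.2 152. ] mid [601.  -27.4 130.2] zmax 156.1
top black 68 [432.1 127.4] [ 771.4 -420.6   61.3] mid [ 782.6 -429.8   60.5] zmax 72.0
top black 81 [295.4 168.2] [658.1 -18.1  55.3] mid [656.7 -19.4  56.2] zmax 58.6
top blue 1971 [300.  192.1] [587.9 -42.9   5.3] mid [622.9 -25.8   9.7] zmax 14.8
top blue 168 [294.7 161. ] [692.7 -14.4   6.9] mid [689.1 -15.9   9.2] zmax 17.4
top blue 55 [277.9 181.9] [625.5  37.2   6.6] mid [633.1  32.9  12.5] zmax 17.9
top blue 45 [348.7 275.5] [ 346.7 -170.4   11.1] mid [ 348.2 -169.5    9. ] zmax 15.2
top turq 381 [358.3 171.8] [ 632.  -196.3   97.1] mid [ 640.  -200.7   83.2] zmax 139.6
top turq 289 [442.7 194.4] [ 568.4 -437.7   81.2] mid [ 573.  -437.2   78.5] zmax 126.9
top slide 556 [256.1 255.7] [406.5  95.4  34.7] mid [408.2  96.2  34.2] zmax 38.4
side red 26 [257.6 123.2] [ 791.9 -319.7  101.8] mid [ 791.4 -318.   102.8] zmax 103.4
side red 3
[... 305 characters left out ...]
  31.9 131.1] zmax 142.7
side yellow 154 [307.1 187.2] [599.1 -22.5 149.8] mid [599.7 -28.8 139.2] zmax 152.4
side blue 35 [399.2 189.1] [ 345.6 -170.1    8.9] mid [ 345.  -170.3    4.6] zmax 12.4
side blue 1433 [308.6 228. ] [575.3  14.    3.9] mid [620.8 -27.9   8. ] zmax 14.4
side blue 27 [315.4 223.9] [576.7 -15.4   4.5] mid [582.5 -24.8   6.3] zmax 9.6
side blue 49 [287.8 240.8] [651.9  49.8   3.3] mid [645.4  43.1   2.8] zmax 6.5
side turq 377 [332.1 111.4] [ 569.7 -435.2   72. ] mid [ 570.6 -435.    75.3] zmax 118.4
side turq 540 [301.4 160.2] [ 638.2 -185.6   84.1] mid [ 639.4 -196.9   80.1] zmax 135.8
side slide 573 [376.7 260.2] [406.6 116.5  32.3] mid [405.1  97.8  30. ] zmax 35.2
```

```bash
python3 - <<'E'
from h import *
for n in("top0","side0"):
    p,d,c=load(n);X=cloud(c,d);z=X[...,2]
    print(n,"bench z",np.median(z[(abs(X[...,0]-450)<40)&(abs(X[...,1]+40)<30)]))
    w=(p.min(2)>120)
    def rect(name,m):
        k,l,st,ce=cv2.connectedComponentsWithStats(m.astype(np.uint8));i=1+np.argmax(st[1:,4])
        q=X[l==i][:,:2].astype(np.float32); print(name,st[i,4],cv2.minAreaRect(q),np.median(X[l==i][:,2]))
    roi=lambda x0,x1,y0,y1:(X[...,0]>x0)&(X[...,0]<x1)&(X[...,1]>y0)&(X[...,1]<y1)
    rect("drip",w&roi(380,800,-420,-170)&(z<25)&(z>-8))
    hsv=cv2.cvtColor(p,cv2.COLOR_BGR2HSV)
    rect("reag",(hsv[...,1]>110)&(abs(hsv[...,0].astype(int)-115)<10)&roi(450,800,-200,200)&(z<25))
    rect("bal",roi(300,800,150,500)&(z>45)&(z<66))
    m=roi(300,800,150,500)&(z>64)&(z<76);rect("pan",m)
E
```

```text
top0 bench z 2.4352991124201253
drip 4192 ((533.0884399414062, -335.91357421875), (161.8533477783203, 315.609619140625), 86.19993591308594) 4.505073317247934
reag 1974 ((622.8121337890625, -25.551185607910156), (166.6490478515625, 211.27413940429688), 9.084224700927734) 5.26134658646356
bal 3988 ((491.3749084472656, 315.56365966796875), (180.59872436523438, 249.8465118408203), 84.4100341796875) 54.18719930396321
pan 1313 ((535.5048828125, 311.4365234375), (117.5758285522461, 116.6614990234375), 0.6229942440986633) 70.78760878567778
side0 bench z 4.399308544361702
drip 4367 ((550.592529296875, -295.06414794921875), (249.67306518554688, 341.257568359375), 89.974609375) 0.5353678403414506
reag 1433 ((619.9970703125, -31.614715576171875), (160.4413299560547, 224.61553955078125), 8.873950958251953) 3.9047309363691056
bal 5928 ((488.829833984375, 316.458251953125), (179.9503936767578, 249.2158203125), 84.4098892211914) 52.060478262161496
pan 2031 ((533.7240600585938, 311.16278076171875), (119.92404174804688, 117.88213348388672), 86.74468231201172) 69.06472612831601
```

View pics/topz.png

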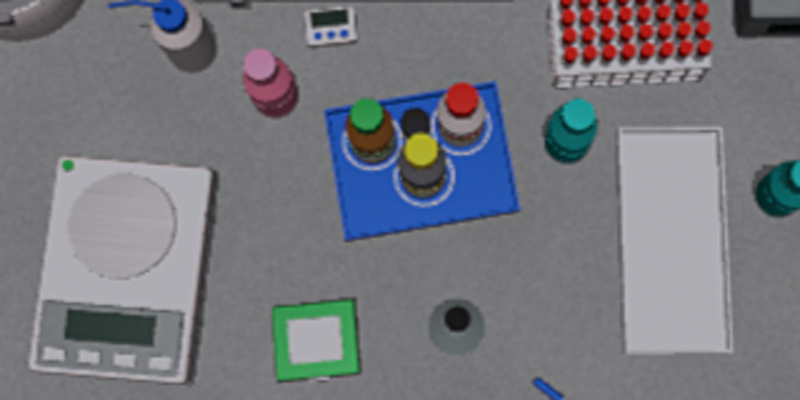

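View pics/sidez.png

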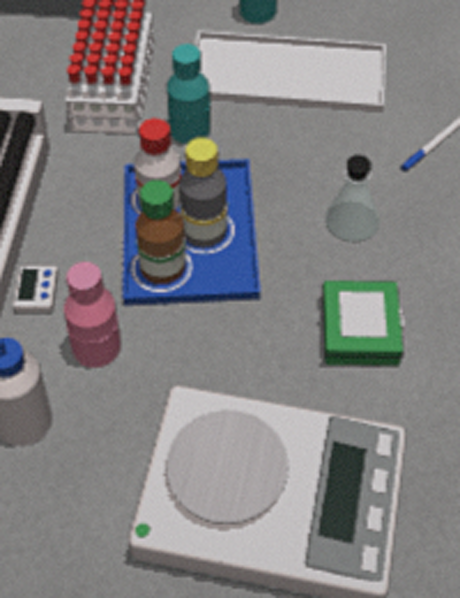

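```bash
python3 - <<'E'
from h import *
for n in("top0","side0"):
    p,d,c=load(n);X=cloud(c,d);hsv=cv2.cvtColor(p,cv2.COLOR_BGR2HSV);H=hsv[...,0].astype(int);S=hsv[...,1];V=hsv[...,2]
    for nm,hm,x,y,h in(("red",(S>100)&((H<8)|(H>172)),662,-73,132),("green",(S>100)&(H>45)&(H<75),643,32,142),("yellow",(S>100)&(H>20)&(H<36),600,-28,152),("jar",V<60,656,-20,54)):
        # ray-cast cap mask onto its top plane, keep points within top face by depth height
        R=ray(c,*[a.ravel() for a in np.meshgrid(np.arange(640),np.arange(400))],h).reshape(400,640,3)
        near=np.hypot(X[...,0]-x,X[...,1]-y)<30
        m=hm&near&(X[...,2]>h-6)
        q=R[m][:,:2].astype(np.float32); (cx,cy),r=cv2.minEnclosingCircle(q)
        print(n,nm,m.sum(),"mean",q.mean(0).round(1),"mec",round(cx,1),round(cy,1),round(r,1))
    # rings: white-ish thin on floor, tray; drip corners
    if n=="top0": cs=[(377.2,171.2),(418.8,170.8),(422.8,260.8),(380,261.2)]
    else: cs=[(305,134.6),(387.5,136.5),(386.5,165.5),(300,163)]
    q=ray(c,*zip(*cs),14); print(n,"drip corners",q[:,:2].round(1).tolist(),q[:,:2].mean(0), [np.linalg.norm(q[i]-q[(i+1)%4]).round(0) for i in range(4)])
    w=(S>110)&(abs(H-115)<10)&(abs(X[...,0]-620)<130)&(abs(X[...,1]+25)<150)&(X[...,2]<30)
    v,u=np.nonzero(w);q=ray(c,u,v,16)[:,:2].astype(np.float32);print("reag hull rect",cv2.minAreaRect(q))
    pm=(np.hypot(X[...,0]-534,X[...,1]-311)<80)&(X[...,2]>63.5+(n=="top0")*1.5)
    m2=pm.astype(np.uint8);v,u=np.nonzero(m2);q=ray(c,u,v,70)[:,:2].astype(np.float32);print("pan",cv2.minAreaRect(q),q.mean(0))
    f=(np.hypot(X[...,0]-430,X[...,1]+58)<60)&(X[...,2]>85);print("flask top",X[f].mean(0),f.sum())
E
```

```text
top0 red 127 mean [663.3 -74.2] mec 663.5 -75.3 18.5
top0 green 130 mean [644.1  30.8] mec 644.0 30.2 18.6
top0 yellow 138 mean [601.2 -28.8] mec 601.2 -28.8 18.3
top0 jar 86 mean [657.4 -19.6] mec 656.1 -20.1 16.6
top0 drip corners [[656.0, -263.4], [655.8, -388.6], [387.1, -386.1], [387.6, -261.5]] [ 521.65325941 -324.90286396] [np.float64(125.0), np.float64(269.0), np.float64(125.0), np.float64(268.0)]
reag hull rect ((620.9214477539062, -26.090843200683594), (161.28985595703125, 209.7796630859375), 9.146495819091797)
pan ((535.4814453125, 311.9565124511719), (117.90019989013672, 115.66374206542969), 1.5787513256072998) [536.0194 312.0338]
flask top [421.08976562 -66.00513417 104.53821787] 100
side0 red 107 mean [660.3 -72.2] mec 659.9 -71.0 20.0
side0 green 127 mean [641.9  33.5] mec 642.5 34.0 19.7
side0 yellow 122 mean [599. -26.] mec 598.8 -26.0 19.7
side0 jar 1 mean [629.3 -40. ] mec 629.3 -40.0 0.0
side0 drip corners [[654.3, -379.4], [383.2, -396.6], [384.4, -260.8], [652.9, -245.3]] [ 518.69183771 -320.49666384] [np.float64(272.0), np.float64(136.0), np.float64(269.0), np.float64(134.0)]
reag hull rect ((618.0388793945312, -23.27721405029297), (158.71728515625, 218.15289306640625), 9.006535530090332)
pan ((533.060791015625, 312.34747314453125), (119.00556182861328, 118.16027069091797), 54.87930679321289) [533.2538 313.7907]
flask top [418.62256736 -62.87807693  99.83416747] 120
```

The measurements agree with the tray geometry: yellow (600,-27), green (643,32), red (662,-73), jar (655,-19), pan (534.5,312), drip tray (520.5,-324). I'll square the tool to the world axes, raise it and test how a row responds.

```bash
python3 -m pendant '[{"tz":-0.5,"az":-0.87},{"tz":-0.5,"az":-0.87},{"tz":-0.5,"az":-0.87},{"tz":-0.5,"az":-0.87},{"tz":-0.5,"az":-0.87},{},{}]' 25
```

```text
schema error: expected keys tx, ty, tz, ax, ay, az, jaw
```

```bash
python3 -m pendant '[{"tx":0,"ty":0,"tz":-0.5,"ax":0,"ay":0,"az":-0.87,"jaw":0.65},{"tx":0,"ty":0,"tz":-0.5,"ax":0,"ay":0,"az":-0.87,"jaw":0.65},{"tx":0,"ty":0,"tz":-0.5,"ax":0,"ay":0,"az":-0.87,"jaw":0.65},{"tx":0,"ty":0,"tz":-0.5,"ax":0,"ay":0,"az":-0.87,"jaw":0.65},{"tx":0,"ty":0,"tz":-0.5,"ax":0,"ay":0,"az":-0.87,"jaw":0.65},{"tx":0,"ty":0,"tz":0,"ax":0,"ay":0,"az":0,"jaw":0.65}]' 25
```

```text
time: 0.65
ee_pos: [239.5, 601.3, 277.6]
orientation: [-0.003, -0.009, 1.0, -0.005]
wrist_force: [-0.7, 0.9, 0.4]
grip_width: 61.6
```

```bash
python3 -m pendant '[{"tx":-0.57,"ty":-1,"tz":0,"ax":0,"ay":0,"az":0,"jaw":0.65},{"tx":-0.57,"ty":-1,"tz":0,"ax":0,"ay":0,"az":0,"jaw":0.65},{"tx":-0.57,"ty":-1,"tz":0,"ax":0,"ay":0,"az":0,"jaw":0.65},{"tx":-0.57,"ty":-1,"tz":0,"ax":0,"ay":0,"az":0,"jaw":0.65},{"tx":-0.57,"ty":-1,"tz":0,"ax":0,"ay":0,"az":0,"jaw":0.65},{"tx":-0.57,"ty":-1,"tz":0,"ax":0,"ay":0,"az":0,"jaw":0.65},{"tx":-0.57,"ty":-1,"tz":0,"ax":0,"ay":0,"az":0,"jaw":0.65},{"tx":-0.57,"ty":-1,"tz":0,"ax":0,"ay":0,"az":0,"jaw":0.65},{"tx":-0.57,"ty":-1,"tz":0,"ax":0,"ay":0,"az":0,"jaw":0.65},{"tx":-0.57,"ty":-1,"tz":0,"ax":0,"ay":0,"az":0,"jaw":0.65},{"tx":-0.57,"ty":-1,"tz":0,"ax":0,"ay":0,"az":0,"jaw":0.65},{"tx":-0.57,"ty":-1,"tz":0,"ax":0,"ay":0,"az":0,"jaw":0.65},{"tx":-0.57,"ty":-1,"tz":0,"ax":0,"ay":0,"az":0,"jaw":0.65},{"tx":-0.57,"ty":-1,"tz":0,"ax":0,"ay":0,"az":0,"jaw":0.65},{"tx":-0.57,"ty":-1,"tz":0,"ax":0,"ay":0,"az":0,"jaw":0.65},{"tx":-0.57,"ty":-1,"tz":0,"ax":0,"ay":0,"az":0,"jaw":0.65},{"tx":-0.57,"ty":-1,"tz":0,"ax":0,"ay":0,"az":0,"jaw":0.65},{"tx":-0.57,"ty":-1,"tz":0,"ax":0,"ay":0,"az":0,"jaw":0.65},{"tx":0,"ty":0,"tz":0,"ax":0,"ay":0,"az":0,"jaw":0.65}]'
```

```text
time: 2.23
ee_pos: [553.0, 35.2, 258.5]
orientation: [-0.012, 0.009, 1.0, -0.008]
wrist_force: [0.1, -0.2, 0.0]
grip_width: 61.0
```

```bash
cat > go.py <<'E'
import sys,numpy as np
from workcell import bot
from scipy.spatial.transform import Rotation as R
s=bot.sense();t=np.array([float(a) for a in sys.argv[1:4]])
w,x,y,z=s["orientation"];Rc=R.from_quat([x,y,z,w])
print("t",round(float(s["time"]),2),"pos",np.round(s["ee_pos"],1),"w",round(float(s["grip_width"]),1),"F",np.round(s["wrist_force"],1))
print("total units shift",np.round(Rc.inv().apply(t-s["ee_pos"])/30,2),"turn",np.round((Rc.inv()*R.from_quat([0,1,0,0])).as_rotvec(degrees=True)/5,2))
E
cat > snap.py <<'E'
import sys,cv2,pickle
from workcell import bot
n,o=sys.argv[1:3]
c=bot.calibration(n);p,d=bot.grab_frame(n);cv2.imwrite(f"pics/{o}.png",p);pickle.dump((p,d,c),open(o+".pkl","wb"))
E
python3 snap.py wrist w1; python3 go.py 600 -27.4 225
```

```text
t 2.28 pos [551.9  37.2 258.2] w 60.9 F [-0.8 -0.3  0.1]
total units shift [-1.67 -2.11  1.09] turn [-0.17 -0.3  -0.19]
```

View pics/w1.png

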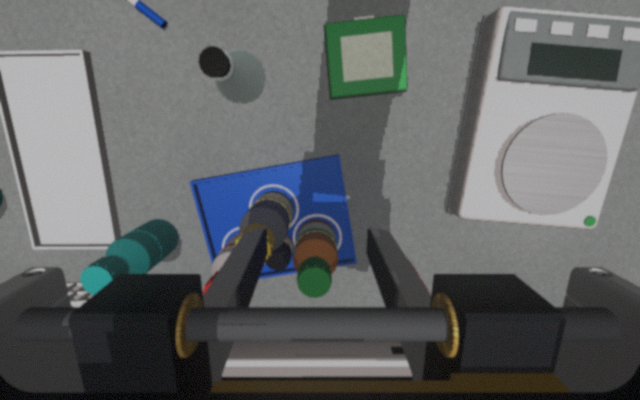

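```bash
python3 -m pendant '[{"tx":-0.56,"ty":-0.7,"tz":0.3,"ax":-0.06,"ay":-0.1,"az":-0.07,"jaw":0.65},{"tx":-0.56,"ty":-0.7,"tz":0.3,"ax":-0.06,"ay":-0.1,"az":-0.07,"jaw":0.65},{"tx":-0.56,"ty":-0.7,"tz":0.3,"ax":-0.06,"ay":-0.1,"az":-0.06,"jaw":0.65},{"tx":0,"ty":0,"tz":0,"ax":0,"ay":0,"az":0,"jaw":0.65}]';  python3 go.py 600 -27.4 122
```

```text
time: 2.62
ee_pos: [600.7, -24.8, 227.2]
orientation: [-0.001, 0.0, 1.0, 0.002]
wrist_force: [-0.2, 0.4, -0.0]
grip_width: 61.4
t 2.62 pos [600.7 -24.8 227.2] w 61.4 F [-0.2  0.4 -0. ]
total units shift [ 0.02 -0.1   3.51] turn [ 0.05 -0.02 -0.  ]
```

```bash
python3 -m pendant '[{"tx":0,"ty":-0.05,"tz":0.7,"ax":0,"ay":0,"az":0,"jaw":0.65},{"tx":0,"ty":-0.05,"tz":0.7,"ax":0,"ay":0,"az":0,"jaw":0.65},{"tx":0,"ty":0,"tz":0.7,"ax":0,"ay":0,"az":0,"jaw":0.65},{"tx":0,"ty":0,"tz":0.7,"ax":0,"ay":0,"az":0,"jaw":0.65},{"tx":0,"ty":0,"tz":0.5,"ax":0,"ay":0,"az":0,"jaw":0.65},{"tx":0,"ty":0,"tz":0,"ax":0,"ay":0,"az":0,"jaw":0.65}]';  python3 go.py 600 -27.4 122; python3 snap.py wrist w2
```

```text
time: 3.12
ee_pos: [596.9, -19.0, 123.1]
orientation: [-0.002, 0.002, 1.0, 0.004]
wrist_force: [-0.5, 0.5, -0.7]
grip_width: 61.5
t 3.12 pos [596.9 -19.  123.1] w 61.5 F [-0.5  0.5 -0.7]
total units shift [-0.1  -0.28  0.03] turn [ 0.09 -0.05 -0.04]
```

View pics/w2.png

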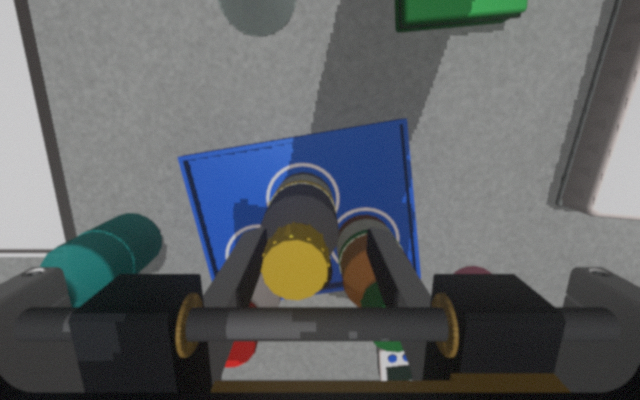

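Yellow cap is at about (297,268), between the jaws but off to one side because y drifted by 8 mm. I'll correct that.

```bash
python3 -m pendant '[{"tx":-0.05,"ty":-0.14,"tz":0.02,"ax":0.05,"ay":-0.02,"az":0,"jaw":0.65},{"tx":-0.05,"ty":-0.14,"tz":0.02,"ax":0,"ay":0,"az":0,"jaw":0.65},{"tx":0,"ty":0,"tz":0,"ax":0,"ay":0,"az":0,"jaw":0.65}]';  python3 go.py 600 -27.4 122; python3 -m pendant '[{"tx":0,"ty":0,"tz":0,"ax":0,"ay":0,"az":0,"jaw":0.65},{"tx":0,"ty":0,"tz":0,"ax":0,"ay":0,"az":0,"jaw":0.65},{"tx":0,"ty":0,"tz":0,"ax":0,"ay":0,"az":0,"jaw":0.65}]'
```

```text
time: 3.42
ee_pos: [601.6, -26.0, 126.3]
orientation: [0.001, 0.001, 1.0, 0.001]
wrist_force: [0.2, -0.6, -1.0]
grip_width: 61.2
t 3.42 pos [601.6 -26.  126.3] w 61.2 F [ 0.2 -0.6 -1. ]
total units shift [ 0.05 -0.05  0.14] turn [ 0.02  0.03 -0.01]
time: 3.67
ee_pos: [603.5, -26.6, 129.6]
orientation: [0.004, 0.001, 1.0, 0.0]
wrist_force: [0.2, 0.9, 0.1]
grip_width: 61.0
```

```bash
python3 -m pendant '[{"tx":0.06,"ty":0,"tz":0.15,"ax":-0.04,"ay":0,"az":0,"jaw":0.65},{"tx":0.06,"ty":0,"tz":0.15,"ax":-0.04,"ay":0,"az":0,"jaw":0.65},{"tx":0,"ty":0,"tz":0.03,"ax":0,"ay":0,"az":0,"jaw":0.5},{"tx":0,"ty":0,"tz":0.03,"ax":0,"ay":0,"az":0,"jaw":0.45}]';  python3 go.py 600 -27.4 122
```

```text
time: 4.0
ee_pos: [600.3, -26.9, 118.8]
orientation: [0.005, 0.001, 1.0, 0.004]
wrist_force: [0.2, -0.4, 0.2]
grip_width: 51.3
t 4.0 pos [600.3 -26.9 118.8] w 51.3 F [ 0.2 -0.4  0.2]
total units shift [ 0.01 -0.01 -0.11] turn [ 0.09  0.11 -0.03]
```

Position is good, so I close on the cap.

```bash
python3 -m pendant '[{"tx":0,"ty":0,"tz":-0.1,"ax":0.05,"ay":0.05,"az":0,"jaw":0.3},{"tx":0,"ty":0,"tz":0,"ax":0,"ay":0,"az":0,"jaw":0.1},{"tx":0,"ty":0,"tz":0,"ax":0,"ay":0,"az":0,"jaw":0.1},{"tx":0,"ty":0,"tz":0,"ax":0,"ay":0,"az":0,"jaw":0.1}]' 25;  python3 go.py 600 -27.4 270
```

```text
time: 4.33
ee_pos: [599.5, -27.2, 121.0]
orientation: [0.001, 0.001, 1.0, 0.001]
wrist_force: [0.3, -0.8, -0.0]
grip_width: 35.6
t 4.33 pos [599.5 -27.2 121. ] w 35.6 F [ 0.3 -0.8 -0. ]
total units shift [-0.03  0.01 -4.97] turn [ 0.03  0.03 -0.03]
```

```bash
python3 -m pendant '[{"tx":0,"ty":0,"tz":-0.3,"ax":0,"ay":0,"az":0,"jaw":0.1},{"tx":0,"ty":0,"tz":-0.7,"ax":0,"ay":0,"az":0,"jaw":0.1},{"tx":0,"ty":0,"tz":-0.9,"ax":0,"ay":0,"az":0,"jaw":0.1},{"tx":0,"ty":0,"tz":-0.9,"ax":0,"ay":0,"az":0,"jaw":0.1},{"tx":0,"ty":0,"tz":-0.9,"ax":0,"ay":0,"az":0,"jaw":0.1},{"tx":0,"ty":0,"tz":-0.9,"ax":0,"ay":0,"az":0,"jaw":0.1},{"tx":0,"ty":0,"tz":-0.7,"ax":0,"ay":0,"az":0,"jaw":0.1},{"tx":0,"ty":0,"tz":0,"ax":0,"ay":0,"az":0,"jaw":0.1}]';  python3 go.py 600 -324 285
```

```text
time: 5.0
ee_pos: [594.5, -25.7, 282.4]
orientation: [-0.006, 0.001, 1.0, 0.004]
wrist_force: [1.8, -0.0, -2.5]
grip_width: 35.8
t 5.0 pos [594.5 -25.7 282.4] w 35.8 F [ 1.8 -0.  -2.5]
total units shift [-0.2  -9.94 -0.17] turn [ 0.1  -0.15 -0.02]
```

```bash
python3 -m pendant '[{"tx":-0.02,"ty":-0.5,"tz":0,"ax":0.02,"ay":-0.02,"az":0,"jaw":0.1},{"tx":-0.02,"ty":-0.9,"tz":0,"ax":0.02,"ay":-0.02,"az":0,"jaw":0.1},{"tx":-0.02,"ty":-0.9,"tz":0,"ax":0.02,"ay":-0.02,"az":0,"jaw":0.1},{"tx":-0.02,"ty":-0.9,"tz":0,"ax":0.02,"ay":-0.02,"az":0,"jaw":0.1},{"tx":-0.02,"ty":-0.9,"tz":0,"ax":0.02,"ay":-0.02,"az":0,"jaw":0.1},{"tx":-0.02,"ty":-0.9,"tz":0,"ax":0,"ay":0,"az":0,"jaw":0.1},{"tx":-0.02,"ty":-0.9,"tz":0,"ax":0,"ay":0,"az":0,"jaw":0.1},{"tx":-0.02,"ty":-0.9,"tz":0,"ax":0,"ay":0,"az":0,"jaw":0.1},{"tx":0,"ty":-0.9,"tz":0,"ax":0,"ay":0,"az":0,"jaw":0.1},{"tx":0,"ty":-0.9,"tz":0,"ax":0,"ay":0,"az":0,"jaw":0.1},{"tx":0,"ty":-0.8,"tz":0,"ax":0,"ay":0,"az":0,"jaw":0.1},{"tx":0,"ty":-0.4,"tz":0,"ax":0,"ay":0,"az":0,"jaw":0.1},{"tx":0,"ty":0,"tz":0,"ax":0,"ay":0,"az":0,"jaw":0.1}]';  python3 go.py 600 -324 160
```

```text
time: 6.08
ee_pos: [586.0, -336.8, 251.4]
orientation: [-0.019, 0.001, 1.0, 0.009]
wrist_force: [0.9, 0.3, -2.4]
grip_width: 35.4
t 6.08 pos [ 586.  -336.8  251.4] w 35.4 F [ 0.9  0.3 -2.4]
total units shift [-0.58  0.38  3.03] turn [ 0.2  -0.43 -0.02]
```

```bash
python3 -m pendant '[{"tx":-0.2,"ty":0.13,"tz":0.4,"ax":0.07,"ay":-0.14,"az":0,"jaw":0.1},{"tx":-0.2,"ty":0.13,"tz":0.5,"ax":0.07,"ay":-0.14,"az":0,"jaw":0.1},{"tx":-0.2,"ty":0.13,"tz":0.5,"ax":0.07,"ay":-0.14,"az":0,"jaw":0.1},{"tx":0,"ty":0,"tz":0.5,"ax":0,"ay":0,"az":0,"jaw":0.1},{"tx":0,"ty":0,"tz":0.5,"ax":0,"ay":0,"az":0,"jaw":0.1},{"tx":0,"ty":0,"tz":0.3,"ax":0,"ay":0,"az":0,"jaw":0.1},{"tx":0,"ty":0,"tz":0,"ax":0,"ay":0,"az":0,"jaw":0.1}]';  python3 go.py 600 -324 122
```

```text
time: 6.67
ee_pos: [600.0, -317.2, 159.1]
orientation: [-0.004, -0.0, 1.0, 0.004]
wrist_force: [-1.1, -0.4, -4.2]
grip_width: 35.5
t 6.67 pos [ 600.  -317.2  159.1] w 35.5 F [-1.1 -0.4 -4.2]
total units shift [-0.01 -0.24  1.23] turn [ 0.1  -0.09  0.  ]
```

```bash
python3 snap.py wrist w3
```

```text
(no output)
```

View pics/w3.png

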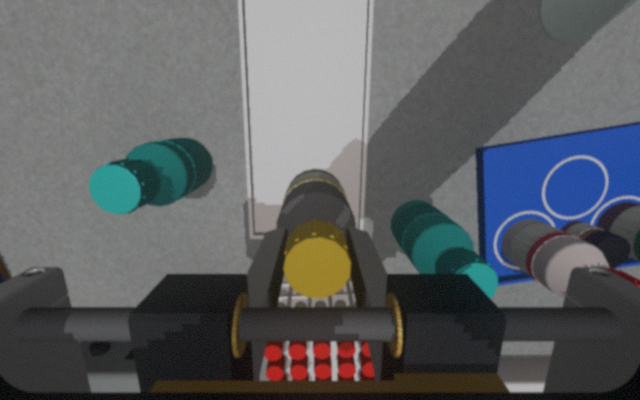

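The bottle, with its cap at (318,258), hangs over the far end of the drip tray between the rims. I lower it gently.

```bash
python3 -m pendant '[{"tx":0,"ty":-0.12,"tz":0.35,"ax":0.04,"ay":-0.03,"az":0,"jaw":0.1},{"tx":0,"ty":-0.12,"tz":0.3,"ax":0.04,"ay":-0.03,"az":0,"jaw":0.1},{"tx":0,"ty":0,"tz":0.25,"ax":0,"ay":0,"az":0,"jaw":0.1}]';  python3 go.py 600 -324 121
```

```text
time: 6.97
ee_pos: [602.4, -325.8, 135.4]
orientation: [0.002, -0.001, 1.0, -0.002]
wrist_force: [0.4, -0.1, -3.4]
grip_width: 35.9
t 6.97 pos [ 602.4 -325.8  135.4] w 35.9 F [ 0.4 -0.1 -3.4]
total units shift [0.08 0.06 0.48] turn [-0.05  0.05  0.02]
```

```bash
python3 -m pendant '[{"tx":0.04,"ty":0.03,"tz":0.18,"ax":-0.03,"ay":0.03,"az":0,"jaw":0.1},{"tx":0.04,"ty":0.03,"tz":0.15,"ax":0,"ay":0,"az":0,"jaw":0.1}]';  python3 go.py 600 -324 121
```

```text
time: 7.13
ee_pos: [599.8, -324.4, 124.1]
orientation: [0.001, -0.0, 1.0, -0.001]
wrist_force: [0.4, -0.7, -3.9]
grip_width: 35.4
t 7.13 pos [ 599.8 -324.4  124.1] w 35.4 F [ 0.4 -0.7 -3.9]
total units shift [-0.01  0.01  0.1 ] turn [-0.01  0.01  0.01]
```

```bash
for i in 1; do python3 -m pendant '[{"tx":0,"ty":0,"tz":0.08,"ax":0,"ay":0,"az":0,"jaw":0.1}]'; python3 -m pendant '[{"tx":0,"ty":0,"tz":0.06,"ax":0,"ay":0,"az":0,"jaw":0.1}]'; done
```

```text
time: 7.22
ee_pos: [599.3, -324.2, 120.9]
orientation: [0.0, -0.0, 1.0, -0.0]
wrist_force: [-1.2, -1.6, 9.1]
grip_width: 35.7
time: 7.3
ee_pos: [600.0, -325.0, 120.7]
orientation: [0.001, -0.0, 1.0, -0.001]
wrist_force: [-2.4, 1.1, 10.0]
grip_width: 35.2
```

Contact shows as +9 N at z 121, as predicted. I release and rise.

```bash
python3 -m pendant '[{"tx":0,"ty":0,"tz":0,"ax":0,"ay":0,"az":0,"jaw":0.6},{"tx":0,"ty":0,"tz":0,"ax":0,"ay":0,"az":0,"jaw":0.65},{"tx":0,"ty":0,"tz":-0.1,"ax":0,"ay":0,"az":0,"jaw":0.65},{"tx":0,"ty":0,"tz":-0.6,"ax":0,"ay":0,"az":0,"jaw":0.65},{"tx":0,"ty":0,"tz":-0.8,"ax":0,"ay":0,"az":0,"jaw":0.65},{"tx":0,"ty":0,"tz":-0.8,"ax":0,"ay":0,"az":0,"jaw":0.65},{"tx":0,"ty":0,"tz":-0.8,"ax":0,"ay":0,"az":0,"jaw":0.65},{"tx":0,"ty":0,"tz":-0.8,"ax":0,"ay":0,"az":0,"jaw":0.65}]';  python3 go.py 661.8 -73 225
```

```text
time: 7.97
ee_pos: [599.0, -324.0, 240.7]
orientation: [-0.0, -0.0, 1.0, 0.0]
wrist_force: [0.5, 0.2, -0.3]
grip_width: 61.2
t 7.97 pos [ 599.  -324.   240.7] w 61.2 F [ 0.5  0.2 -0.3]
total units shift [-2.1   8.36  0.53] turn [ 0.01 -0.01  0.  ]
```

```bash
python3 -m pendant '[{"tx":-0.2,"ty":0.6,"tz":0,"ax":0,"ay":0,"az":0,"jaw":0.65},{"tx":-0.23,"ty":0.9,"tz":0,"ax":0,"ay":0,"az":0,"jaw":0.65},{"tx":-0.23,"ty":0.9,"tz":0,"ax":0,"ay":0,"az":0,"jaw":0.65},{"tx":-0.23,"ty":0.9,"tz":0,"ax":0,"ay":0,"az":0,"jaw":0.65},{"tx":-0.23,"ty":0.9,"tz":0,"ax":0,"ay":0,"az":0,"jaw":0.65},{"tx":-0.23,"ty":0.9,"tz":0,"ax":0,"ay":0,"az":0,"jaw":0.65},{"tx":-0.23,"ty":0.9,"tz":0,"ax":0,"ay":0,"az":0,"jaw":0.65},{"tx":-0.23,"ty":0.9,"tz":0,"ax":0,"ay":0,"az":0,"jaw":0.65},{"tx":-0.23,"ty":0.8,"tz":0,"ax":0,"ay":0,"az":0,"jaw":0.65},{"tx":0,"ty":0.4,"tz":0,"ax":0,"ay":0,"az":0,"jaw":0.65},{"tx":0,"ty":0,"tz":0,"ax":0,"ay":0,"az":0,"jaw":0.65}]';  python3 go.py 661.8 -73 180
```

```text
time: 8.88
ee_pos: [669.1, -75.2, 259.7]
orientation: [0.014, 0.002, 1.0, -0.008]
wrist_force: [0.3, 0.3, -0.6]
grip_width: 60.9
t 8.88 pos [669.1 -75.2 259.7] w 60.9 F [ 0.3  0.3 -0.6]
total units shift [0.32 0.11 2.65] turn [-0.17  0.32 -0.04]
```

```bash
python3 -m pendant '[{"tx":0.1,"ty":0.04,"tz":0.5,"ax":-0.06,"ay":0.1,"az":-0.01,"jaw":0.65},{"tx":0.1,"ty":0.04,"tz":0.6,"ax":-0.06,"ay":0.1,"az":-0.01,"jaw":0.65},{"tx":0.1,"ty":0.04,"tz":0.6,"ax":-0.06,"ay":0.1,"az":0,"jaw":0.65},{"tx":0,"ty":0,"tz":0.6,"ax":0,"ay":0,"az":0,"jaw":0.65},{"tx":0,"ty":0,"tz":0.2,"ax":0,"ay":0,"az":0,"jaw":0.65}]';  python3 go.py 661.8 -73 101; python3 snap.py wrist w4
```

```text
time: 9.3
ee_pos: [659.3, -76.4, 178.8]
orientation: [0.0, 0.003, 1.0, 0.0]
wrist_force: [-1.2, -0.1, -1.1]
grip_width: 61.5
t 9.3 pos [659.3 -76.4 178.8] w 61.5 F [-1.2 -0.1 -1.1]
total units shift [-0.08  0.11  2.59] turn [ 0.    0.01 -0.06]
```

View pics/w4.png

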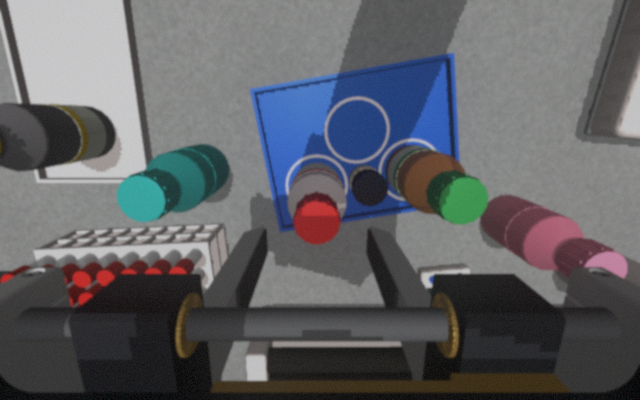

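Red's cap is centred between the jaws at (317,222), and yellow stands in the drip tray. I descend.

```bash
python3 -m pendant '[{"tx":-0.04,"ty":0.06,"tz":0.6,"ax":0,"ay":0,"az":-0.03,"jaw":0.65},{"tx":-0.04,"ty":0.06,"tz":0.6,"ax":0,"ay":0,"az":0,"jaw":0.65},{"tx":0,"ty":0,"tz":0.6,"ax":0,"ay":0,"az":0,"jaw":0.65},{"tx":0,"ty":0,"tz":0.6,"ax":0,"ay":0,"az":0,"jaw":0.65},{"tx":0,"ty":0,"tz":0.15,"ax":0,"ay":0,"az":0,"jaw":0.65}]';  python3 go.py 661.8 -73 101
```

```text
time: 9.77
ee_pos: [660.3, -77.3, 97.3]
orientation: [-0.001, 0.004, 1.0, 0.0]
wrist_force: [-0.1, 0.1, -0.6]
grip_width: 61.2
t 9.77 pos [660.3 -77.3  97.3] w 61.2 F [-0.1  0.1 -0.6]
total units shift [-0.05  0.15 -0.12] turn [ 0.01 -0.03 -0.1 ]
```

```bash
python3 -m pendant '[{"tx":-0.04,"ty":0.1,"tz":-0.1,"ax":0,"ay":-0.02,"az":-0.05,"jaw":0.65},{"tx":0,"ty":0.05,"tz":-0.02,"ax":0,"ay":0,"az":0,"jaw":0.55}]';  python3 go.py 661.8 -73 101
```

```text
time: 9.93
ee_pos: [660.4, -73.7, 99.4]
orientation: [-0.002, 0.003, 1.0, 0.001]
wrist_force: [-1.1, 0.5, 0.2]
grip_width: 57.5
t 9.93 pos [660.4 -73.7  99.4] w 57.5 F [-1.1  0.5  0.2]
total units shift [-0.05  0.02 -0.05] turn [ 0.02 -0.05 -0.07]
```

```bash
python3 -m pendant '[{"tx":-0.04,"ty":0.02,"tz":-0.05,"ax":0,"ay":-0.02,"az":-0.03,"jaw":0.3},{"tx":0,"ty":0,"tz":0,"ax":0,"ay":0,"az":0,"jaw":0.1},{"tx":0,"ty":0,"tz":0,"ax":0,"ay":0,"az":0,"jaw":0.1},{"tx":0,"ty":0,"tz":0,"ax":0,"ay":0,"az":0,"jaw":0.1}]' 25;  python3 go.py 661.8 -73 101
```

```text
time: 10.27
ee_pos: [664.0, -73.7, 105.6]
orientation: [0.002, 0.001, 1.0, -0.0]
wrist_force: [0.5, 0.4, -3.2]
grip_width: 35.2
t 10.27 pos [664.  -73.7 105.6] w 35.2 F [ 0.5  0.4 -3.2]
total units shift [0.07 0.02 0.15] turn [-0.    0.05 -0.03]
```

```bash
python3 -m pendant '[{"tx":0,"ty":0,"tz":-0.3,"ax":0,"ay":0,"az":0,"jaw":0.1},{"tx":0,"ty":0,"tz":-0.7,"ax":0,"ay":0,"az":0,"jaw":0.1},{"tx":0,"ty":0,"tz":-0.9,"ax":0,"ay":0,"az":0,"jaw":0.1},{"tx":0,"ty":0,"tz":-0.9,"ax":0,"ay":0,"az":0,"jaw":0.1},{"tx":0,"ty":0,"tz":-0.9,"ax":0,"ay":0,"az":0,"jaw":0.1},{"tx":0,"ty":0,"tz":-0.9,"ax":0,"ay":0,"az":0,"jaw":0.1},{"tx":0,"ty":0,"tz":-0.9,"ax":0,"ay":0,"az":0,"jaw":0.1},{"tx":0,"ty":0,"tz":-0.5,"ax":0,"ay":0,"az":0,"jaw":0.1},{"tx":0,"ty":0,"tz":0,"ax":0,"ay":0,"az":0,"jaw":0.1}]';  python3 go.py 520 -324 290
```

```text
time: 11.02
ee_pos: [659.1, -72.0, 291.8]
orientation: [-0.004, 0.001, 1.0, 0.002]
wrist_force: [-0.0, -0.6, -2.3]
grip_width: 36.0
t 11.02 pos [659.1 -72.  291.8] w 36.0 F [-0.  -0.6 -2.3]
total units shift [ 4.62 -8.41  0.06] turn [ 0.04 -0.09 -0.03]
```

```bash
python3 -m pendant '[{"tx":0.25,"ty":-0.5,"tz":-0.05,"ax":0.02,"ay":-0.05,"az":0,"jaw":0.1},{"tx":0.5,"ty":-0.9,"tz":-0.05,"ax":0.02,"ay":-0.04,"az":0,"jaw":0.1},{"tx":0.5,"ty":-0.9,"tz":-0.05,"ax":0.02,"ay":-0.04,"az":0,"jaw":0.1},{"tx":0.5,"ty":-0.9,"tz":-0.05,"ax":0.02,"ay":-0.04,"az":0,"jaw":0.1},{"tx":0.5,"ty":-0.9,"tz":-0.05,"ax":0.02,"ay":-0.04,"az":0,"jaw":0.1},{"tx":0.5,"ty":-0.9,"tz":-0.05,"ax":0.02,"ay":-0.04,"az":0,"jaw":0.1},{"tx":0.5,"ty":-0.9,"tz":-0.05,"ax":0.02,"ay":-0.04,"az":0,"jaw":0.1},{"tx":0.5,"ty":-0.9,"tz":-0.05,"ax":0,"ay":-0.04,"az":0,"jaw":0.1},{"tx":0.5,"ty":-0.9,"tz":0,"ax":0,"ay":0,"az":0,"jaw":0.1},{"tx":0.3,"ty":-0.6,"tz":0,"ax":0,"ay":0,"az":0,"jaw":0.1},{"tx":0,"ty":0,"tz":0,"ax":0,"ay":0,"az":0,"jaw":0.1}]';  python3 go.py 520 -324 150
```

```text
time: 11.93
ee_pos: [511.5, -325.5, 290.9]
orientation: [0.004, -0.002, 1.0, 0.001]
wrist_force: [0.5, -0.5, -4.6]
grip_width: 35.4
t 11.93 pos [ 511.5 -325.5  290.9] w 35.4 F [ 0.5 -0.5 -4.6]
total units shift [-0.25  0.04  4.7 ] turn [0.02 0.09 0.05]
```

Good. I lower it in steps, stopping short to check.

```bash
python3 -m pendant '[{"tx":-0.12,"ty":0.02,"tz":0.4,"ax":0.01,"ay":0.05,"az":0.03,"jaw":0.1},{"tx":-0.12,"ty":0.02,"tz":0.7,"ax":0.01,"ay":0.04,"az":0.02,"jaw":0.1},{"tx":0,"ty":0,"tz":0.8,"ax":0,"ay":0,"az":0,"jaw":0.1},{"tx":0,"ty":0,"tz":0.8,"ax":0,"ay":0,"az":0,"jaw":0.1},{"tx":0,"ty":0,"tz":0.8,"ax":0,"ay":0,"az":0,"jaw":0.1},{"tx":0,"ty":0,"tz":0.6,"ax":0,"ay":0,"az":0,"jaw":0.1},{"tx":0,"ty":0,"tz":0.3,"ax":0,"ay":0,"az":0,"jaw":0.1},{"tx":0,"ty":0,"tz":0.1,"ax":0,"ay":0,"az":0,"jaw":0.1}]';  python3 go.py 520 -324 105
```

```text
time: 12.6
ee_pos: [519.8, -314.4, 139.7]
orientation: [-0.003, -0.002, 1.0, 0.005]
wrist_force: [-0.2, 0.4, -2.5]
grip_width: 35.5
t 12.6 pos [ 519.8 -314.4  139.7] w 35.5 F [-0.2  0.4 -2.5]
total units shift [-0.01 -0.33  1.15] turn [ 0.11 -0.07  0.03]
```

```bash
python3 -m pendant '[{"tx":0,"ty":-0.2,"tz":0.35,"ax":0.07,"ay":-0.04,"az":0,"jaw":0.1},{"tx":0,"ty":-0.18,"tz":0.3,"ax":0.06,"ay":-0.03,"az":0,"jaw":0.1},{"tx":0,"ty":-0.05,"tz":0.15,"ax":0,"ay":0,"az":0,"jaw":0.1}]';  python3 go.py 520 -324 103
```

```text
time: 12.85
ee_pos: [521.2, -325.0, 114.0]
orientation: [-0.0, -0.003, 1.0, -0.001]
wrist_force: [0.1, 0.3, -4.3]
grip_width: 35.3
t 12.85 pos [ 521.2 -325.   114. ] w 35.3 F [ 0.1  0.3 -4.3]
total units shift [0.04 0.03 0.37] turn [-0.02 -0.    0.07]
```

```bash
python3 -m pendant '[{"tx":0.02,"ty":0.02,"tz":0.15,"ax":0,"ay":0,"az":0,"jaw":0.1},{"tx":0,"ty":0,"tz":0.13,"ax":0,"ay":0,"az":0,"jaw":0.1}]'; python3 -m pendant '[{"tx":0,"ty":0,"tz":0.08,"ax":0,"ay":0,"az":0,"jaw":0.1}]'
```

```text
time: 13.02
ee_pos: [521.3, -324.7, 105.7]
orientation: [0.0, -0.003, 1.0, -0.001]
wrist_force: [-0.1, 0.6, -3.5]
grip_width: 35.6
time: 13.1
ee_pos: [522.0, -325.4, 104.7]
orientation: [0.001, -0.003, 1.0, -0.002]
wrist_force: [-3.0, 1.5, 9.8]
grip_width: 35.3
```

```bash
python3 -m pendant '[{"tx":0,"ty":0,"tz":0,"ax":0,"ay":0,"az":0,"jaw":0.6},{"tx":0,"ty":0,"tz":0,"ax":0,"ay":0,"az":0,"jaw":0.65},{"tx":0,"ty":0,"tz":-0.1,"ax":0,"ay":0,"az":0,"jaw":0.65},{"tx":0,"ty":0,"tz":-0.6,"ax":0,"ay":0,"az":0,"jaw":0.65},{"tx":0,"ty":0,"tz":-0.8,"ax":0,"ay":0,"az":0,"jaw":0.65},{"tx":0,"ty":0,"tz":-0.8,"ax":0,"ay":0,"az":0,"jaw":0.65},{"tx":0,"ty":0,"tz":-0.8,"ax":0,"ay":0,"az":0,"jaw":0.65},{"tx":0,"ty":0,"tz":-0.8,"ax":0,"ay":0,"az":0,"jaw":0.65},{"tx":0,"ty":0,"tz":-0.8,"ax":0,"ay":0,"az":0,"jaw":0.65}]';  python3 go.py 643 32 230
```

```text
time: 13.85
ee_pos: [521.7, -324.4, 253.3]
orientation: [0.002, -0.003, 1.0, -0.002]
wrist_force: [0.5, -0.2, -0.4]
grip_width: 61.2
t 13.85 pos [ 521.7 -324.4  253.3] w 61.2 F [ 0.5 -0.2 -0.4]
total units shift [-4.11 11.86  0.75] turn [-0.04  0.04  0.07]
```

```bash
python3 -m pendant '[{"tx":-0.2,"ty":0.6,"tz":0.05,"ax":-0.01,"ay":0.03,"az":0.02,"jaw":0.65},{"tx":-0.32,"ty":0.92,"tz":0.05,"ax":-0.01,"ay":0.03,"az":0,"jaw":0.65},{"tx":-0.32,"ty":0.92,"tz":0.05,"ax":-0.01,"ay":0.03,"az":0,"jaw":0.65},{"tx":-0.32,"ty":0.92,"tz":0.05,"ax":-0.01,"ay":0.03,"az":0,"jaw":0.65},{"tx":-0.32,"ty":0.92,"tz":0.05,"ax":-0.01,"ay":0.03,"az":0,"jaw":0.65},{"tx":-0.32,"ty":0.92,"tz":0.05,"ax":-0.01,"ay":0.03,"az":0,"jaw":0.65},{"tx":-0.32,"ty":0.92,"tz":0.05,"ax":-0.01,"ay":0.03,"az":0,"jaw":0.65},{"tx":-0.32,"ty":0.92,"tz":0.05,"ax":-0.01,"ay":0.03,"az":0,"jaw":0.65},{"tx":-0.32,"ty":0.92,"tz":0.05,"ax":-0.01,"ay":0.03,"az":0,"jaw":0.65},{"tx":-0.32,"ty":0.92,"tz":0.05,"ax":-0.01,"ay":0.03,"az":0,"jaw":0.65},{"tx":-0.32,"ty":0.92,"tz":0.05,"ax":0,"ay":0,"az":0,"jaw":0.65},{"tx":-0.32,"ty":0.92,"tz":0.05,"ax":0,"ay":0,"az":0,"jaw":0.65},{"tx":-0.2,"ty":0.6,"tz":0,"ax":0,"ay":0,"az":0,"jaw":0.65},{"tx":0,"ty":0,"tz":0,"ax":0,"ay":0,"az":0,"jaw":0.65}]';  python3 go.py 643 32 180
```

```text
time: 15.02
ee_pos: [651.3, 25.7, 257.3]
orientation: [0.007, 0.001, 1.0, -0.007]
wrist_force: [0.8, 0.2, -0.4]
grip_width: 61.3
t 15.02 pos [651.3  25.7 257.3] w 61.3 F [ 0.8  0.2 -0.4]
total units shift [0.31 0.25 2.57] turn [-0.17  0.16 -0.02]
```

```bash
python3 -m pendant '[{"tx":0.1,"ty":0.1,"tz":0.5,"ax":-0.06,"ay":0.06,"az":-0.01,"jaw":0.65},{"tx":0.1,"ty":0.1,"tz":0.6,"ax":-0.06,"ay":0.05,"az":0,"jaw":0.65},{"tx":0.1,"ty":0.05,"tz":0.6,"ax":-0.05,"ay":0.05,"az":0,"jaw":0.65},{"tx":0,"ty":0,"tz":0.6,"ax":0,"ay":0,"az":0,"jaw":0.65},{"tx":0,"ty":0,"tz":0.1,"ax":0,"ay":0,"az":0,"jaw":0.65}]';  python3 go.py 643 32 111; python3 snap.py wrist w5
```

```text
time: 15.43
ee_pos: [642.8, 30.9, 184.0]
orientation: [0.003, 0.001, 1.0, 0.0]
wrist_force: [-0.4, -0.5, 0.7]
grip_width: 60.7
t 15.43 pos [642.8  30.9 184. ] w 60.7 F [-0.4 -0.5  0.7]
total units shift [0.01 0.04 2.43] turn [ 0.    0.06 -0.01]
```

View pics/w5.png

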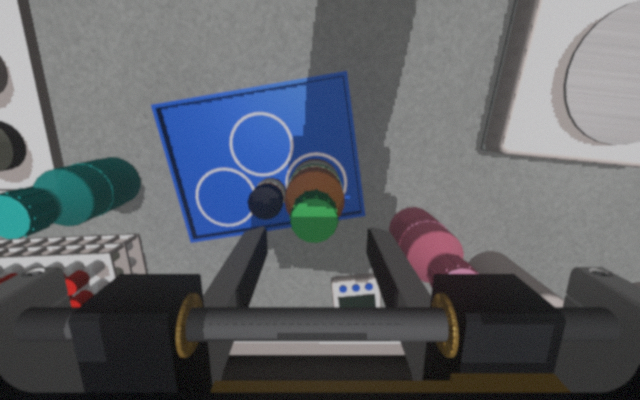

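Green's cap at (315,217) is centred between the jaws. Two circles and the jar at (267,200) are now visible. I check those and the distance to the pink bottle.

```bash
python3 - <<'E'
from h import *
p,d,c=load("w5");X=cloud(c,d)
hsv=cv2.cvtColor(p,cv2.COLOR_BGR2HSV);H=hsv[...,0].astype(int);S=hsv[...,1];V=hsv[...,2]
w=((S<110)&(V>120)&(X[...,2]<15)).astype(np.uint8); w[:,:150]=0;w[:,400:]=0
w[:105]=0;w[235:]=0
k,l,st,ce=cv2.connectedComponentsWithStats(w)
for i in range(1,k):
    if st[i,4]>120:
        v,u=np.nonzero(l==i);q=ray(c,u,v,4)[:,:2];A=np.c_[2*q,np.ones(len(q))];s=np.linalg.lstsq(A,(q**2).sum(1),rcond=None)[0]
        print("ring",st[i],s[:2].round(1),"r",np.sqrt(s[2]+s[0]**2+s[1]**2).round(1))
m=(S>60)&((H>160)|(H<3))&(X[...,2]>20)&(X[...,1]>60)&(X[...,1]<200)
print("pink",X[m].min(0),X[m].max(0))
m=(V<60)&(abs(X[...,2]-54)<5)&(abs(X[...,0]-656)<40)&(abs(X[...,1]+20)<40)
v,u=np.nonzero(m);q=ray(c,u,v,54)[:,:2].astype(np.float32);print("jar",q.mean(0),cv2.minEnclosingCircle(q))
v,u=np.nonzero((S>110)&(abs(H-115)<10)&(X[...,2]<30)&(abs(X[...,0]-620)<120)&(abs(X[...,1]+25)<140));q=ray(c,u,v,16)[:,:2].astype(np.float32);print("tray",cv2.minAreaRect(q))
E
```

```text
ring [ 150  105   38  130 2503] [ 648.7 -150.3] r 39.2
ring [ 384  105   16  107 1056] [614.8 144.1] r 39.6
ring [229 111  65  66 761] [602.2 -31.8] r 34.5
ring [285 152  63  41 461] [646.7  30.3] r 34.3
ring [195 167  60  60 587] [664.2 -76.6] r 34.5
pink [608.64165206  60.1643304   20.17564563] [827.3892318  173.71163019 317.60080684]
jar [658.75824  -20.970999] ((655.82177734375, -21.92176628112793), 17.42783546447754)
tray ((620.9185791015625, -28.754547119140625), (159.7138214111328, 209.76573181152344), 9.20674991607666)
```

```bash
python3 -m pendant '[{"tx":0,"ty":0.02,"tz":0.6,"ax":0,"ay":0.04,"az":0,"jaw":0.6},{"tx":0,"ty":0.02,"tz":0.6,"ax":0,"ay":0.02,"az":0,"jaw":0.6},{"tx":0,"ty":0,"tz":0.6,"ax":0,"ay":0,"az":0,"jaw":0.6},{"tx":0,"ty":0,"tz":0.5,"ax":0,"ay":0,"az":0,"jaw":0.6},{"tx":0,"ty":0,"tz":0.1,"ax":0,"ay":0,"az":0,"jaw":0.6}]';  python3 go.py 643.5 32 111
```

```text
time: 15.9
ee_pos: [646.2, 27.2, 116.3]
orientation: [0.005, 0.003, 1.0, -0.001]
wrist_force: [0.0, 0.4, -0.1]
grip_width: 56.1
t 15.9 pos [646.2  27.2 116.3] w 56.1 F [ 0.   0.4 -0.1]
total units shift [0.09 0.16 0.17] turn [-0.02  0.11 -0.07]
```

```bash
python3 -m pendant '[{"tx":0.05,"ty":0.12,"tz":0.12,"ax":0,"ay":0.06,"az":-0.04,"jaw":0.6},{"tx":0.03,"ty":0.06,"tz":0.1,"ax":0,"ay":0.03,"az":0,"jaw":0.55}]';  python3 go.py 643.5 32 111
```

```text
time: 16.07
ee_pos: [644.4, 31.4, 110.9]
orientation: [0.002, 0.002, 1.0, -0.001]
wrist_force: [0.2, 0.1, -0.2]
grip_width: 53.3
t 16.07 pos [644.4  31.4 110.9] w 53.3 F [ 0.2  0.1 -0.2]
total units shift [ 0.03  0.02 -0.  ] turn [-0.02  0.04 -0.05]
```

```bash
python3 -m pendant '[{"tx":0.03,"ty":0.02,"tz":0.04,"ax":0,"ay":0.02,"az":-0.03,"jaw":0.2},{"tx":0,"ty":0,"tz":0.03,"ax":0,"ay":0,"az":0,"jaw":0.1},{"tx":0,"ty":0,"tz":0.03,"ax":0,"ay":0,"az":0,"jaw":0.1}]' 25;  python3 -m pendant '[{"tx":0,"ty":0,"tz":0,"ax":0,"ay":0,"az":0,"jaw":0.1}]';python3 go.py 643.5 32 111
```

```text
time: 16.32
ee_pos: [644.9, 31.9, 110.5]
orientation: [0.003, 0.001, 1.0, -0.001]
wrist_force: [0.1, 1.4, -0.7]
grip_width: 35.7
time: 16.4
ee_pos: [645.0, 32.0, 110.8]
orientation: [0.003, 0.001, 1.0, -0.001]
wrist_force: [-0.0, 0.0, -2.1]
grip_width: 35.5
t 16.4 pos [645.   32.  110.8] w 35.5 F [-0.   0.  -2.1]
total units shift [ 0.05  0.   -0.01] turn [-0.03  0.07 -0.02]
```

```bash
python3 -m pendant '[{"tx":0,"ty":0,"tz":-0.3,"ax":0,"ay":0.03,"az":0,"jaw":0.1},{"tx":0,"ty":0,"tz":-0.7,"ax":0,"ay":0.02,"az":0,"jaw":0.1},{"tx":0,"ty":0,"tz":-0.9,"ax":0,"ay":0,"az":0,"jaw":0.1},{"tx":0,"ty":0,"tz":-0.9,"ax":0,"ay":0,"az":0,"jaw":0.1},{"tx":0,"ty":0,"tz":-0.9,"ax":0,"ay":0,"az":0,"jaw":0.1},{"tx":0,"ty":0,"tz":-0.9,"ax":0,"ay":0,"az":0,"jaw":0.1},{"tx":0,"ty":0,"tz":-0.9,"ax":0,"ay":0,"az":0,"jaw":0.1},{"tx":0,"ty":0,"tz":-0.5,"ax":0,"ay":0,"az":0,"jaw":0.1},{"tx":0,"ty":0,"tz":0,"ax":0,"ay":0,"az":0,"jaw":0.1}]';  python3 go.py 440 -324 290
```

```text
time: 17.15
ee_pos: [642.5, 33.2, 301.5]
orientation: [-0.002, 0.0, 1.0, -0.001]
wrist_force: [0.7, -0.2, -2.0]
grip_width: 35.8
t 17.15 pos [642.5  33.2 301.5] w 35.8 F [ 0.7 -0.2 -2. ]
total units shift [  6.74 -11.91   0.43] turn [-0.02 -0.05 -0.01]
```

```bash
python3 -m pendant '[{"tx":0.25,"ty":-0.5,"tz":0,"ax":0.01,"ay":-0.04,"az":0,"jaw":0.1},{"tx":0.52,"ty":-0.9,"tz":-0.05,"ax":0.01,"ay":-0.04,"az":0,"jaw":0.1},{"tx":0.52,"ty":-0.9,"tz":-0.05,"ax":0.01,"ay":-0.04,"az":0,"jaw":0.1},{"tx":0.52,"ty":-0.9,"tz":-0.05,"ax":0.01,"ay":-0.04,"az":0,"jaw":0.1},{"tx":0.52,"ty":-0.9,"tz":-0.05,"ax":0.01,"ay":-0.04,"az":0,"jaw":0.1},{"tx":0.52,"ty":-0.9,"tz":-0.05,"ax":0.01,"ay":-0.04,"az":0,"jaw":0.1},{"tx":0.52,"ty":-0.9,"tz":-0.05,"ax":0.01,"ay":-0.04,"az":0,"jaw":0.1},{"tx":0.52,"ty":-0.9,"tz":-0.05,"ax":0.01,"ay":-0.04,"az":0,"jaw":0.1},{"tx":0.52,"ty":-0.9,"tz":-0.05,"ax":0,"ay":-0.04,"az":0,"jaw":0.1},{"tx":0.52,"ty":-0.9,"tz":-0.05,"ax":0,"ay":-0.04,"az":0,"jaw":0.1},{"tx":0.52,"ty":-0.9,"tz":-0.05,"ax":0,"ay":-0.04,"az":0,"jaw":0.1},{"tx":0.52,"ty":-0.9,"tz":0,"ax":0,"ay":0,"az":0,"jaw":0.1},{"tx":0.4,"ty":-0.9,"tz":0,"ax":0,"ay":0,"az":0,"jaw":0.1},{"tx":0.2,"ty":-0.5,"tz":0,"ax":0,"ay":0,"az":0,"jaw":0.1},{"tx":0,"ty":0,"tz":0,"ax":0,"ay":0,"az":0,"jaw":0.1}]';  python3 go.py 440 -324 150
```

```text
time: 18.4
ee_pos: [431.1, -330.8, 303.4]
orientation: [0.012, -0.002, 1.0, 0.001]
wrist_force: [-0.2, -0.8, -2.0]
grip_width: 35.7
t 18.4 pos [ 431.1 -330.8  303.4] w 35.7 F [-0.2 -0.8 -2. ]
total units shift [-0.17  0.22  5.12] turn [0.01 0.27 0.05]
```

```bash
python3 -m pendant '[{"tx":-0.12,"ty":0.05,"tz":0.4,"ax":0.01,"ay":0.09,"az":0.03,"jaw":0.1},{"tx":-0.1,"ty":0,"tz":0.7,"ax":0.02,"ay":0.09,"az":0.02,"jaw":0.1},{"tx":0,"ty":0,"tz":0.8,"ax":0.02,"ay":0.08,"az":0,"jaw":0.1},{"tx":0,"ty":0,"tz":0.8,"ax":0.02,"ay":0,"az":0,"jaw":0.1},{"tx":0,"ty":0,"tz":0.8,"ax":0,"ay":0,"az":0,"jaw":0.1},{"tx":0,"ty":0,"tz":0.8,"ax":0,"ay":0,"az":0,"jaw":0.1},{"tx":0,"ty":0,"tz":0.4,"ax":0,"ay":0,"az":0,"jaw":0.1},{"tx":0,"ty":0,"tz":0.1,"ax":0,"ay":0,"az":0,"jaw":0.1}]';  python3 go.py 440 -324 111
```

```text
time: 19.07
ee_pos: [441.4, -319.0, 145.5]
orientation: [-0.002, -0.003, 1.0, 0.001]
wrist_force: [0.5, 0.2, -1.2]
grip_width: 35.6
t 19.07 pos [ 441.4 -319.   145.5] w 35.6 F [ 0.5  0.2 -1.2]
total units shift [ 0.04 -0.17  1.15] turn [ 0.02 -0.04  0.06]
```

```bash
python3 -m pendant '[{"tx":0.02,"ty":-0.1,"tz":0.35,"ax":0.01,"ay":-0.02,"az":0.02,"jaw":0.1},{"tx":0.02,"ty":-0.1,"tz":0.3,"ax":0,"ay":-0.02,"az":0.02,"jaw":0.1},{"tx":0,"ty":-0.02,"tz":0.2,"ax":0,"ay":0,"az":0,"jaw":0.1}]';  python3 go.py 440 -324 111
```

```text
time: 19.32
ee_pos: [441.4, -322.9, 117.2]
orientation: [-0.0, -0.003, 1.0, 0.001]
wrist_force: [-0.4, -0.6, -2.3]
grip_width: 35.4
t 19.32 pos [ 441.4 -322.9  117.2] w 35.4 F [-0.4 -0.6 -2.3]
total units shift [ 0.05 -0.04  0.21] turn [ 0.02 -0.01  0.07]
```

```bash
python3 -m pendant '[{"tx":0,"ty":0,"tz":0.13,"ax":0,"ay":0,"az":0,"jaw":0.1}]'; python3 -m pendant '[{"tx":0,"ty":0,"tz":0.1,"ax":0,"ay":0,"az":0,"jaw":0.1}]';python3 -m pendant '[{"tx":0,"ty":0,"tz":0.07,"ax":0,"ay":0,"az":0,"jaw":0.1}]'
```

```text
time: 19.4
ee_pos: [441.4, -322.8, 112.5]
orientation: [-0.0, -0.003, 1.0, 0.001]
wrist_force: [0.2, 0.3, -1.5]
grip_width: 35.6
time: 19.48
ee_pos: [441.8, -323.6, 110.0]
orientation: [-0.0, -0.003, 1.0, 0.0]
wrist_force: [-2.0, -0.8, 15.3]
grip_width: 35.9
time: 19.57
ee_pos: [442.5, -324.6, 109.9]
orientation: [0.0, -0.003, 1.0, -0.001]
wrist_force: [-3.4, 3.0, 10.9]
grip_width: 35.6
```

Down at 110. I release, rise and check the drip tray.

```bash
python3 -m pendant '[{"tx":0,"ty":0,"tz":0,"ax":0,"ay":0,"az":0,"jaw":0.6},{"tx":0,"ty":0,"tz":0,"ax":0,"ay":0,"az":0,"jaw":0.65},{"tx":0,"ty":0,"tz":-0.1,"ax":0,"ay":0,"az":0,"jaw":0.65},{"tx":0,"ty":0,"tz":-0.6,"ax":0,"ay":0,"az":0,"jaw":0.65},{"tx":0,"ty":0,"tz":-0.8,"ax":0,"ay":0,"az":0,"jaw":0.65},{"tx":0,"ty":0,"tz":-0.8,"ax":0,"ay":0,"az":0,"jaw":0.65},{"tx":0,"ty":0,"tz":-0.8,"ax":0,"ay":0,"az":0,"jaw":0.65},{"tx":0,"ty":0,"tz":-0.8,"ax":0,"ay":0,"az":0,"jaw":0.65},{"tx":0,"ty":0,"tz":-0.6,"ax":0,"ay":0,"az":0,"jaw":0.65},{"tx":0,"ty":0,"tz":0,"ax":0,"ay":0,"az":0,"jaw":0.65}]';  python3 go.py 656 -20 200; python3 snap.py side s1
```

```text
time: 20.4
ee_pos: [443.6, -326.5, 256.5]
orientation: [0.004, -0.002, 1.0, -0.004]
wrist_force: [-0.0, 0.5, 0.5]
grip_width: 61.0
t 20.4 pos [ 443.6 -326.5  256.5] w 61.0 F [-0.   0.5  0.5]
total units shift [-7.11 10.2   1.85] turn [-0.09  0.09  0.05]
```

View pics/s1.png

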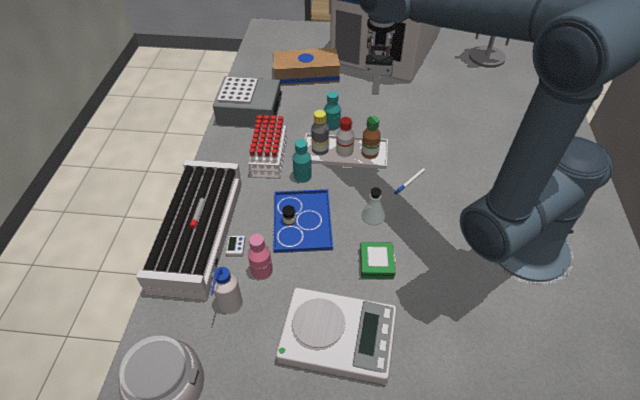

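All three bottles stand in the drip tray: yellow (320,130), red (345,135) and green (371,137). The jar is alone at (288,214). I measure the jar, the circles and the bottles.

```bash
cat > meas.py <<'E'
from h import *
import sys
n,kind=sys.argv[1:3]
p,d,c=load(n);X=cloud(c,d)
hsv=cv2.cvtColor(p,cv2.COLOR_BGR2HSV);H=hsv[...,0].astype(int);S=hsv[...,1];V=hsv[...,2]
off=4 if kind=="t" else 0
for nm,hm,h in(("red",(S>100)&((H<8)|(H>172)),132),("green",(S>100)&(H>45)&(H<75),142),("yellow",(S>100)&(H>20)&(H<36),152)):
    m=(hm&(abs(X[...,2]-h)<7)&(abs(X[...,0]-540)<180)&(abs(X[...,1]+150)<260)).astype(np.uint8)
    k,l,st,ce=cv2.connectedComponentsWithStats(m)
    for i in range(1,k):
        if st[i,4]>60:
            v,u=np.nonzero(l==i);q=ray(c,u,v,h)[:,:2].astype(np.float32);a,r=cv2.minEnclosingCircle(q);print(nm,st[i,4],np.round(a,1),round(r,1),"mean",q.mean(0).round(1),"z",np.percentile(X[l==i][:,2],80).round(1))
G=[a.ravel() for a in np.meshgrid(np.arange(640),np.arange(400))]
R=ray(c,*G,54).reshape(400,640,3)
m=(V<60)&(abs(X[...,2]-54)<8)&(np.hypot(R[...,0]-656,R[...,1]+20)<40)
if m.sum(): q=R[m][:,:2].astype(np.float32);a,r=cv2.minEnclosingCircle(q);print("jar",m.sum(),np.round(a,1),round(r,1),"mean",q.mean(0).round(1))
R=ray(c,*G,4).reshape(400,640,3)
for nm,x,y in(("cy",601,-29),("cg",645.5,32),("cr",663,-74)):
    m=(V>110)&(S<140)&(abs(np.hypot(R[...,0]-x,R[...,1]-y)-35)<6)&(X[...,2]<14)
    q=R[m][:,:2]
    if len(q)>30:
        s=np.linalg.lstsq(np.c_[2*q,np.ones(len(q))],(q**2).sum(1),rcond=None)[0];print(nm,len(q),s[:2].round(1),np.sqrt(s[2]+s[0]**2+s[1]**2).round(1))
E
python3 meas.py s1 s; python3 snap.py top t1; echo; python3 meas.py t1 t
```

```text
red 83 [ 518.3 -319. ] 20.6 mean [ 519.6 -319.5] z 132.3
green 78 [ 440.6 -318.2] 20.6 mean [ 438.6 -317.8] z 142.1
yellow 82 [ 598.4 -319.4] 20.2 mean [ 597.9 -319.9] z 152.1
jar 102 [652.1 -16.3] 19.4 mean [653.5 -16.7]
cy 170 [600.7 -30.4] 35.1
cg 173 [644.8  30.1] 34.8
cr 125 [661.6 -75.6] 35.0

red 90 [ 522.3 -322.1] 17.8 mean [ 525.8 -321.9] z 134.5
yellow 128 [ 601.  -322.8] 18.5 mean [ 601.  -322.6] z 154.4
jar 102 [655.1 -19.8] 17.4 mean [655.  -20.1]
cy 150 [603.2 -28.7] 34.7
cg 153 [647.5  32.1] 34.9
cr 144 [664.7 -73.6] 34.8
```

```bash
python3 -m pendant '[{"tx":-0.3,"ty":0.5,"tz":0,"ax":-0.01,"ay":0.03,"az":0.02,"jaw":0.65},{"tx":-0.6,"ty":0.88,"tz":0.05,"ax":-0.02,"ay":0.03,"az":0.02,"jaw":0.65},{"tx":-0.6,"ty":0.88,"tz":0.05,"ax":-0.02,"ay":0.03,"az":0,"jaw":0.65},{"tx":-0.6,"ty":0.88,"tz":0.05,"ax":-0.02,"ay":0.03,"az":0,"jaw":0.65},{"tx":-0.6,"ty":0.88,"tz":0.05,"ax":-0.02,"ay":0.03,"az":0,"jaw":0.65},{"tx":-0.6,"ty":0.88,"tz":0.05,"ax":-0.02,"ay":0.03,"az":0,"jaw":0.65},{"tx":-0.6,"ty":0.88,"tz":0.05,"ax":-0.02,"ay":0.03,"az":0,"jaw":0.65},{"tx":-0.6,"ty":0.88,"tz":0.05,"ax":-0.02,"ay":0.03,"az":0,"jaw":0.65},{"tx":-0.6,"ty":0.88,"tz":0.05,"ax":-0.02,"ay":0.03,"az":0,"jaw":0.65},{"tx":-0.6,"ty":0.88,"tz":0.05,"ax":-0.01,"ay":0.03,"az":0,"jaw":0.65},{"tx":-0.6,"ty":0.88,"tz":0.05,"ax":-0.01,"ay":0,"az":0,"jaw":0.65},{"tx":-0.6,"ty":0.8,"tz":0.05,"ax":0,"ay":0,"az":0,"jaw":0.65},{"tx":-0.3,"ty":0.4,"tz":0,"ax":0,"ay":0,"az":0,"jaw":0.65},{"tx":0,"ty":0,"tz":0,"ax":0,"ay":0,"az":0,"jaw":0.65}]';  python3 go.py 655 -20 110
```

```text
time: 21.67
ee_pos: [654.3, 8.5, 199.5]
orientation: [-0.033, 0.003, 0.999, 0.015]
wrist_force: [0.3, -1.2, 0.4]
grip_width: 61.4
t 21.67 pos [654.3   8.5 199.5] w 61.4 F [ 0.3 -1.2  0.4]
total units shift [-0.23 -1.04  2.94] turn [ 0.35 -0.76 -0.07]
```

```bash
python3 -m pendant '[{"tx":-0.1,"ty":-0.5,"tz":0.1,"ax":0.12,"ay":-0.26,"az":-0.02,"jaw":0.65},{"tx":-0.1,"ty":-0.5,"tz":0.3,"ax":0.12,"ay":-0.25,"az":-0.02,"jaw":0.65},{"tx":0,"ty":0,"tz":0.5,"ax":0.1,"ay":-0.25,"az":0,"jaw":0.65},{"tx":0,"ty":0,"tz":0.5,"ax":0,"ay":0,"az":0,"jaw":0.65},{"tx":0,"ty":0,"tz":0.4,"ax":0,"ay":0,"az":0,"jaw":0.65},{"tx":0,"ty":0,"tz":0,"ax":0,"ay":0,"az":0,"jaw":0.65}]';  python3 go.py 655 -20 110; python3 snap.py wrist w6
```

```text
time: 22.17
ee_pos: [653.6, -27.5, 136.2]
orientation: [-0.004, 0.002, 1.0, -0.001]
wrist_force: [-0.4, 0.8, -0.8]
grip_width: 61.3
t 22.17 pos [653.6 -27.5 136.2] w 61.3 F [-0.4  0.8 -0.8]
total units shift [-0.05  0.25  0.87] turn [-0.02 -0.09 -0.05]
```

View pics/w6.png

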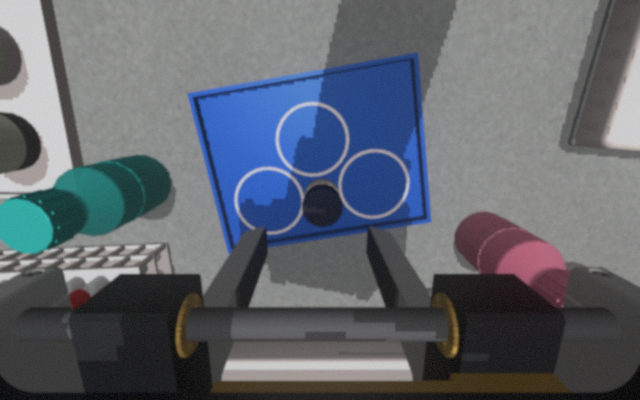

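```bash
python3 meas.py w6 w
```

```text
jar 1162 [655.7 -22.9] 17.8 mean [655.3 -22.5]
cy 1304 [602.5 -31.3] 34.8
cg 1177 [646.8  30.1] 34.6
cr 1049 [663.4 -75.9] 34.9
```

The jar is at (655.5,-21.5), central between the jaws. The wrist view gives circles consistent with the other cameras. I descend to z about 25.

```bash
python3 -m pendant '[{"tx":-0.03,"ty":0.12,"tz":0.6,"ax":0,"ay":-0.05,"az":-0.03,"jaw":0.65},{"tx":-0.02,"ty":0.1,"tz":0.6,"ax":0,"ay":-0.04,"az":0,"jaw":0.65},{"tx":0,"ty":0,"tz":0.6,"ax":0,"ay":0,"az":0,"jaw":0.65},{"tx":0,"ty":0,"tz":0.6,"ax":0,"ay":0,"az":0,"jaw":0.65},{"tx":0,"ty":0,"tz":0.2,"ax":0,"ay":0,"az":0,"jaw":0.65}]';  python3 go.py 655.5 -21.5 25
```

```text
time: 22.63
ee_pos: [659.7, -24.6, 63.7]
orientation: [0.006, 0.002, 1.0, -0.003]
wrist_force: [-0.6, 0.0, 0.2]
grip_width: 61.1
t 22.63 pos [659.7 -24.6  63.7] w 61.1 F [-0.6  0.   0.2]
total units shift [0.16 0.11 1.29] turn [-0.06  0.14 -0.04]
```

```bash
python3 -m pendant '[{"tx":0.08,"ty":0.06,"tz":0.5,"ax":-0.03,"ay":0.08,"az":-0.02,"jaw":0.65},{"tx":0.06,"ty":0.04,"tz":0.5,"ax":-0.02,"ay":0.04,"az":0,"jaw":0.65},{"tx":0,"ty":0,"tz":0.15,"ax":0,"ay":0,"az":0,"jaw":0.65}]';  python3 go.py 655.5 -21.5 25
```

```text
time: 22.88
ee_pos: [657.0, -22.5, 29.0]
orientation: [0.002, 0.001, 1.0, -0.001]
wrist_force: [-0.1, 0.9, 0.5]
grip_width: 61.2
t 22.88 pos [657.  -22.5  29. ] w 61.2 F [-0.1  0.9  0.5]
total units shift [0.05 0.03 0.13] turn [-0.01  0.05 -0.03]
```

```bash
python3 -m pendant '[{"tx":0.05,"ty":0.03,"tz":0.12,"ax":0,"ay":0.03,"az":-0.02,"jaw":0.5},{"tx":0,"ty":0,"tz":0.04,"ax":0,"ay":0,"az":0,"jaw":0.4}]' 15;  python3 go.py 655.5 -21.5 25
```

```text
time: 23.05
ee_pos: [655.0, -21.5, 22.8]
orientation: [0.0, 0.0, 1.0, -0.0]
wrist_force: [-0.4, 0.8, -0.2]
grip_width: 51.4
t 23.05 pos [655.  -21.5  22.8] w 51.4 F [-0.4  0.8 -0.2]
total units shift [-0.02 -0.   -0.07] turn [-0.01  0.   -0.01]
```

```bash
python3 -m pendant '[{"tx":0,"ty":0,"tz":-0.02,"ax":0,"ay":0,"az":0,"jaw":0.2},{"tx":0,"ty":0,"tz":0,"ax":0,"ay":0,"az":0,"jaw":0.1},{"tx":0,"ty":0,"tz":0,"ax":0,"ay":0,"az":0,"jaw":0.1}]' 15;  python3 -m pendant '[{"tx":0,"ty":0,"tz":0,"ax":0,"ay":0,"az":0,"jaw":0.1}]'
```

```text
time: 23.3
ee_pos: [655.8, -21.6, 24.4]
orientation: [0.001, 0.0, 1.0, -0.001]
wrist_force: [0.1, 0.0, -0.5]
grip_width: 35.5
time: 23.38
ee_pos: [656.2, -21.6, 25.0]
orientation: [0.001, 0.0, 1.0, -0.001]
wrist_force: [0.4, -0.3, -0.9]
grip_width: 35.6
```

```bash
python3 -m pendant '[{"tx":0,"ty":0,"tz":-0.3,"ax":0,"ay":0,"az":0,"jaw":0.1},{"tx":0,"ty":0,"tz":-0.7,"ax":0,"ay":0,"az":0,"jaw":0.1},{"tx":0,"ty":0,"tz":-0.9,"ax":0,"ay":0,"az":0,"jaw":0.1},{"tx":0,"ty":0,"tz":-0.9,"ax":0,"ay":0,"az":0,"jaw":0.1},{"tx":0,"ty":0,"tz":-0.9,"ax":0,"ay":0,"az":0,"jaw":0.1},{"tx":0,"ty":0,"tz":-0.9,"ax":0,"ay":0,"az":0,"jaw":0.1},{"tx":0,"ty":0,"tz":-0.9,"ax":0,"ay":0,"az":0,"jaw":0.1},{"tx":0,"ty":0,"tz":-0.5,"ax":0,"ay":0,"az":0,"jaw":0.1},{"tx":0,"ty":0,"tz":0,"ax":0,"ay":0,"az":0,"jaw":0.1}]';  python3 go.py 534.5 310.5 220
```

```text
time: 24.13
ee_pos: [654.9, -21.0, 219.0]
orientation: [0.002, 0.0, 1.0, -0.001]
wrist_force: [0.3, -0.2, 0.4]
grip_width: 35.7
t 24.13 pos [654.9 -21.  219. ] w 35.7 F [ 0.3 -0.2  0.4]
total units shift [ 4.01 11.05 -0.07] turn [-0.02  0.05 -0.  ]
```

```bash
python3 -m pendant '[{"tx":0.2,"ty":0.5,"tz":0,"ax":0,"ay":0.02,"az":0,"jaw":0.1},{"tx":0.33,"ty":0.9,"tz":0,"ax":-0.01,"ay":0.02,"az":0,"jaw":0.1},{"tx":0.33,"ty":0.9,"tz":0,"ax":-0.01,"ay":0.02,"az":0,"jaw":0.1},{"tx":0.33,"ty":0.9,"tz":0,"ax":-0.01,"ay":0.02,"az":0,"jaw":0.1},{"tx":0.33,"ty":0.9,"tz":0,"ax":-0.01,"ay":0.02,"az":0,"jaw":0.1},{"tx":0.33,"ty":0.9,"tz":0,"ax":-0.01,"ay":0.02,"az":0,"jaw":0.1},{"tx":0.33,"ty":0.9,"tz":0,"ax":-0.01,"ay":0.02,"az":0,"jaw":0.1}]';  python3 go.py 534.5 310.5 220
```

```text
time: 24.72
ee_pos: [582.9, 162.1, 213.5]
orientation: [-0.008, 0.004, 1.0, 0.002]
wrist_force: [0.2, 0.7, -0.4]
grip_width: 35.4
t 24.72 pos [582.9 162.1 213.5] w 35.4 F [ 0.2  0.7 -0.4]
total units shift [ 1.66  4.93 -0.17] turn [ 0.04 -0.19 -0.1 ]
```

```bash
python3 -m pendant '[{"tx":0.3,"ty":0.9,"tz":-0.02,"ax":0,"ay":-0.04,"az":-0.02,"jaw":0.1},{"tx":0.3,"ty":0.9,"tz":-0.02,"ax":0,"ay":-0.04,"az":-0.02,"jaw":0.1},{"tx":0.3,"ty":0.9,"tz":-0.02,"ax":0,"ay":-0.04,"az":-0.02,"jaw":0.1},{"tx":0.3,"ty":0.9,"tz":-0.02,"ax":0,"ay":-0.04,"az":-0.02,"jaw":0.1},{"tx":0.3,"ty":0.7,"tz":0,"ax":0,"ay":-0.03,"az":-0.02,"jaw":0.1},{"tx":0.1,"ty":0.3,"tz":0,"ax":0,"ay":0,"az":0,"jaw":0.1},{"tx":0,"ty":0,"tz":0,"ax":0,"ay":0,"az":0,"jaw":0.1}]';  python3 go.py 534.5 310.5 130
```

```text
time: 25.3
ee_pos: [518.4, 314.6, 205.2]
orientation: [-0.01, -0.005, 1.0, 0.001]
wrist_force: [1.2, -0.9, -0.5]
grip_width: 35.8
t 25.3 pos [518.4 314.6 205.2] w 35.8 F [ 1.2 -0.9 -0.5]
total units shift [-0.58 -0.14  2.5 ] turn [ 0.01 -0.22  0.11]
```

```bash
python3 -m pendant '[{"tx":-0.2,"ty":-0.07,"tz":0.3,"ax":0,"ay":-0.08,"az":0.04,"jaw":0.1},{"tx":-0.2,"ty":-0.07,"tz":0.6,"ax":0,"ay":-0.08,"az":0.04,"jaw":0.1},{"tx":-0.15,"ty":0,"tz":0.6,"ax":0,"ay":-0.06,"az":0.03,"jaw":0.1},{"tx":0,"ty":0,"tz":0.5,"ax":0,"ay":0,"az":0,"jaw":0.1},{"tx":0,"ty":0,"tz":0.3,"ax":0,"ay":0,"az":0,"jaw":0.1},{"tx":0,"ty":0,"tz":0,"ax":0,"ay":0,"az":0,"jaw":0.1}]';  python3 go.py 534.5 310.5 91; python3 snap.py wrist w7; python3 snap.py side s2
```

```text
time: 25.8
ee_pos: [536.9, 304.1, 128.2]
orientation: [-0.0, 0.003, 1.0, -0.001]
wrist_force: [-0.5, 0.6, -1.1]
grip_width: 35.3
t 25.8 pos [536.9 304.1 128.2] w 35.3 F [-0.5  0.6 -1.1]
total units shift [0.08 0.21 1.24] turn [-0.03 -0.01 -0.07]
```

View pics/w7.png

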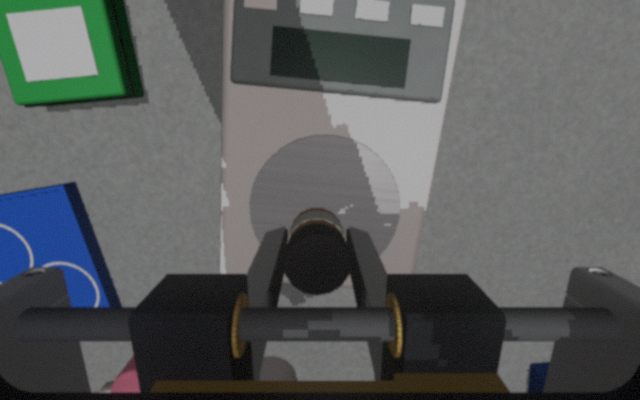

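```bash
python3 - <<'E'
from h import *
p,d,c=load("w7");X=cloud(c,d)
cv2.imwrite("pics/x.png",p)
R=ray(c,*[a.ravel() for a in np.meshgrid(np.arange(640),np.arange(400))],70).reshape(400,640,3)
m=(abs(X[...,2]-70)<3.5)&(np.hypot(R[...,0]-534,R[...,1]-311)<80)
e=cv2.morphologyEx(m.astype(np.uint8),cv2.MORPH_OPEN,np.ones((3,3)))
k,l,st,ce=cv2.connectedComponentsWithStats(e);i=1+np.argmax(st[1:,4]);print(st[i])
q=R[l==i][:,:2].astype(np.float32);print(cv2.minEnclosingCircle(q),q.min(0),q.max(0))
E
```

```text
[  249   135   151   120 11484]
((536.376708984375, 310.24322509765625), 59.756961822509766) [477.10123 250.82002] [573.5284  369.71954]
```

The wrist view puts the pan centre at (536,310) with radius 59.8, which agrees with the other cameras. I lower slowly.

```bash
python3 -m pendant '[{"tx":0.02,"ty":0.12,"tz":0.35,"ax":0,"ay":0,"az":-0.04,"jaw":0.1},{"tx":0.02,"ty":0.1,"tz":0.3,"ax":0,"ay":0,"az":-0.02,"jaw":0.1},{"tx":0,"ty":0,"tz":0.2,"ax":0,"ay":0,"az":0,"jaw":0.1}]';  python3 go.py 535.5 310.5 91
```

```text
time: 26.15
ee_pos: [540.0, 312.2, 107.5]
orientation: [0.005, 0.001, 1.0, 0.001]
wrist_force: [0.0, 0.2, -1.0]
grip_width: 35.5
t 26.15 pos [540.  312.2 107.5] w 35.5 F [ 0.   0.2 -1. ]
total units shift [ 0.16 -0.06  0.55] turn [ 0.02  0.12 -0.02]
```

```bash
python3 -m pendant '[{"tx":0.1,"ty":-0.03,"tz":0.2,"ax":0,"ay":0.06,"az":0,"jaw":0.1},{"tx":0.06,"ty":-0.03,"tz":0.15,"ax":0,"ay":0.04,"az":0,"jaw":0.1},{"tx":0,"ty":0,"tz":0.08,"ax":0,"ay":0,"az":0,"jaw":0.1}]';  python3 go.py 535.5 310.5 91
```

```text
time: 26.4
ee_pos: [534.3, 310.7, 92.5]
orientation: [-0.0, 0.0, 1.0, 0.001]
wrist_force: [0.8, -0.7, -1.2]
grip_width: 35.4
t 26.4 pos [534.3 310.7  92.5] w 35.4 F [ 0.8 -0.7 -1.2]
total units shift [-0.04 -0.01  0.05] turn [ 0.01 -0.   -0.  ]
```

```bash
python3 -m pendant '[{"tx":-0.02,"ty":0,"tz":0.05,"ax":0,"ay":0,"az":0,"jaw":0.1}]'; python3 -m pendant '[{"tx":0,"ty":0,"tz":0.05,"ax":0,"ay":0,"az":0,"jaw":0.1}]'
```

```text
time: 26.48
ee_pos: [534.5, 310.7, 90.4]
orientation: [-0.0, 0.0, 1.0, 0.001]
wrist_force: [-0.1, 0.1, -1.3]
grip_width: 35.3
time: 26.57
ee_pos: [534.9, 310.7, 89.8]
orientation: [-0.0, -0.0, 1.0, 0.0]
wrist_force: [-2.8, -2.6, 11.9]
grip_width: 35.9
```

Contact is at z 90, as predicted. I release gently and rise.

```bash
python3 -m pendant '[{"tx":0,"ty":0,"tz":0,"ax":0,"ay":0,"az":0,"jaw":0.6},{"tx":0,"ty":0,"tz":0,"ax":0,"ay":0,"az":0,"jaw":0.65},{"tx":0,"ty":0,"tz":-0.1,"ax":0,"ay":0,"az":0,"jaw":0.65},{"tx":0,"ty":0,"tz":-0.5,"ax":0,"ay":0,"az":0,"jaw":0.65},{"tx":0,"ty":0,"tz":-0.8,"ax":0,"ay":0,"az":0,"jaw":0.65},{"tx":0,"ty":0,"tz":-0.8,"ax":0,"ay":0,"az":0,"jaw":0.65},{"tx":0,"ty":0,"tz":-0.8,"ax":0,"ay":0,"az":0,"jaw":0.65},{"tx":0,"ty":0,"tz":-0.8,"ax":0,"ay":0,"az":0,"jaw":0.65},{"tx":0,"ty":0,"tz":-0.8,"ax":0,"ay":0,"az":0,"jaw":0.65},{"tx":0,"ty":0,"tz":-0.4,"ax":0,"ay":0,"az":0,"jaw":0.65}]'; python3 go.py 441.5 -324 250; python3 snap.py wrist w8
```

```text
time: 27.4
ee_pos: [533.7, 310.0, 244.7]
orientation: [-0.002, 0.0, 1.0, -0.0]
wrist_force: [1.0, 0.1, 1.0]
grip_width: 61.2
t 27.4 pos [533.7 310.  244.7] w 61.2 F [1.  0.1 1. ]
total units shift [  3.07 -21.14  -0.15] turn [-0.   -0.05 -0.  ]
```

View pics/w8.png

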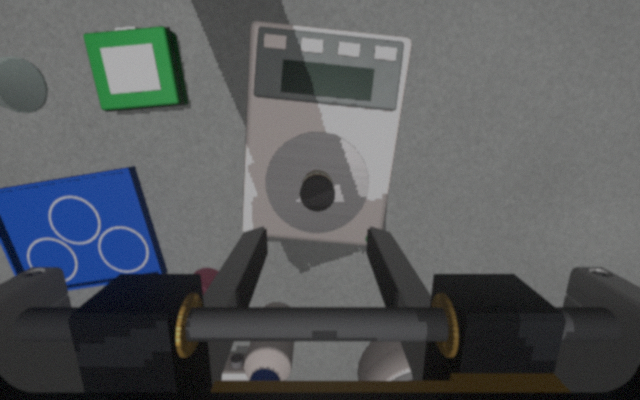

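The jar stands on the pan: the cap at (317,192) looks slightly low only through parallax, with the pan centre at (317,182). Next I fetch the bottles, green first.

```bash
python3 -m pendant '[{"tx":0.1,"ty":-0.6,"tz":0,"ax":0,"ay":-0.02,"az":0,"jaw":0.65},{"tx":0.14,"ty":-1,"tz":0,"ax":0,"ay":-0.02,"az":0,"jaw":0.65},{"tx":0.14,"ty":-1,"tz":0,"ax":0,"ay":-0.02,"az":0,"jaw":0.65},{"tx":0.14,"ty":-1,"tz":0,"ax":0,"ay":-0.02,"az":0,"jaw":0.65},{"tx":0.14,"ty":-1,"tz":0,"ax":0,"ay":-0.02,"az":0,"jaw":0.65},{"tx":0.14,"ty":-1,"tz":0,"ax":0,"ay":-0.02,"az":0,"jaw":0.65},{"tx":0.14,"ty":-1,"tz":0,"ax":0,"ay":-0.02,"az":0,"jaw":0.65},{"tx":0.14,"ty":-1,"tz":0,"ax":0,"ay":-0.02,"az":0,"jaw":0.65},{"tx":0.14,"ty":-1,"tz":0,"ax":0,"ay":-0.02,"az":0,"jaw":0.65},{"tx":0.14,"ty":-1,"tz":0,"ax":0,"ay":-0.02,"az":0,"jaw":0.65}]'; python3 go.py 441.5 -324 250
```

```text
time: 28.28
ee_pos: [489.5, 16.0, 236.7]
orientation: [0.005, -0.005, 1.0, 0.002]
wrist_force: [0.4, 0.0, 0.0]
grip_width: 60.8
t 28.28 pos [489.5  16.  236.7] w 60.8 F [0.4 0.  0. ]
total units shift [  1.72 -11.31  -0.49] turn [0.04 0.11 0.12]
```

```bash
python3 -m pendant '[{"tx":0.15,"ty":-1,"tz":-0.05,"ax":0,"ay":0,"az":0.01,"jaw":0.65},{"tx":0.15,"ty":-1,"tz":-0.05,"ax":0,"ay":0,"az":0.01,"jaw":0.65},{"tx":0.15,"ty":-1,"tz":-0.05,"ax":0,"ay":0,"az":0.01,"jaw":0.65},{"tx":0.15,"ty":-1,"tz":-0.05,"ax":0,"ay":0,"az":0.01,"jaw":0.65},{"tx":0.15,"ty":-1,"tz":-0.05,"ax":0,"ay":0,"az":0.01,"jaw":0.65},{"tx":0.15,"ty":-1,"tz":-0.05,"ax":0,"ay":0,"az":0.01,"jaw":0.65},{"tx":0.15,"ty":-1,"tz":-0.05,"ax":0,"ay":0,"az":0.01,"jaw":0.65},{"tx":0.15,"ty":-1,"tz":-0.05,"ax":0,"ay":0,"az":0.01,"jaw":0.65},{"tx":0.15,"ty":-1,"tz":-0.05,"ax":0,"ay":0,"az":0.01,"jaw":0.65},{"tx":0.15,"ty":-1,"tz":0,"ax":0,"ay":0,"az":0,"jaw":0.65},{"tx":0.1,"ty":-0.6,"tz":0,"ax":0,"ay":0,"az":0,"jaw":0.65},{"tx":0,"ty":-0.2,"tz":0,"ax":0,"ay":0,"az":0,"jaw":0.65},{"tx":0,"ty":0,"tz":0,"ax":0,"ay":0,"az":0,"jaw":0.65}]'; python3 go.py 441.5 -324 180
```

```text
time: 29.37
ee_pos: [431.1, -325.5, 231.9]
orientation: [-0.003, 0.003, 1.0, 0.007]
wrist_force: [-0.0, 0.1, 1.3]
grip_width: 61.0
t 29.37 pos [ 431.1 -325.5  231.9] w 61.0 F [-0.   0.1  1.3]
total units shift [-0.35  0.03  1.73] turn [ 0.16 -0.06 -0.06]
```

```bash
python3 -m pendant '[{"tx":-0.13,"ty":0,"tz":0.4,"ax":0.06,"ay":-0.02,"az":-0.03,"jaw":0.65},{"tx":-0.13,"ty":0,"tz":0.5,"ax":0.05,"ay":-0.02,"az":-0.02,"jaw":0.65},{"tx":-0.1,"ty":0,"tz":0.5,"ax":0.05,"ay":-0.02,"az":0,"jaw":0.65},{"tx":0,"ty":0,"tz":0.3,"ax":0,"ay":0,"az":0,"jaw":0.65}]'; python3 go.py 441.5 -324 110; python3 snap.py wrist w9
```

```text
time: 29.7
ee_pos: [443.5, -322.4, 179.4]
orientation: [0.001, -0.0, 1.0, -0.0]
wrist_force: [-0.3, -0.9, 0.1]
grip_width: 61.0
t 29.7 pos [ 443.5 -322.4  179.4] w 61.0 F [-0.3 -0.9  0.1]
total units shift [ 0.07 -0.05  2.31] turn [-0.01  0.03  0.01]
```

View pics/w9.png

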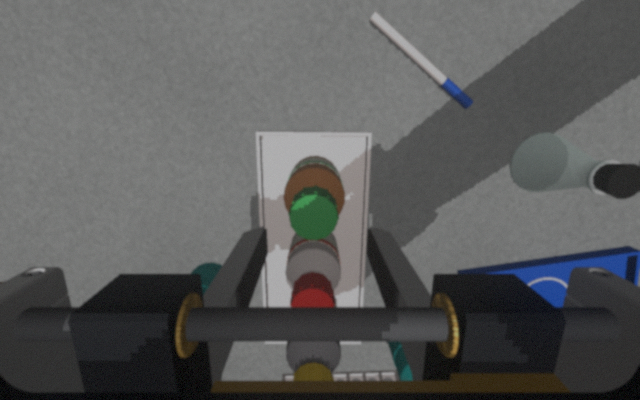

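```bash
python3 meas.py w9 w
```

```text
red 798 [ 518.1 -325.4] 17.9 mean [ 513.1 -325.7] z 132.5
green 1681 [ 439.9 -324.8] 18.4 mean [ 440.3 -324.7] z 142.6
cy 199 [593.6 -31.3] 27.0
```

Green's cap is at (440,-324.8), centred. I descend and grip.

```bash
python3 -m pendant '[{"tx":0.05,"ty":-0.03,"tz":0.6,"ax":0,"ay":0.02,"az":0,"jaw":0.65},{"tx":0.05,"ty":-0.03,"tz":0.6,"ax":0,"ay":0,"az":0,"jaw":0.65},{"tx":0,"ty":0,"tz":0.6,"ax":0,"ay":0,"az":0,"jaw":0.65},{"tx":0,"ty":0,"tz":0.3,"ax":0,"ay":0,"az":0,"jaw":0.6}]'; python3 go.py 440.5 -324.5 111
```

```text
time: 30.08
ee_pos: [441.6, -320.9, 115.2]
orientation: [0.001, -0.003, 1.0, -0.0]
wrist_force: [0.4, 0.5, -1.0]
grip_width: 58.1
t 30.08 pos [ 441.6 -320.9  115.2] w 58.1 F [ 0.4  0.5 -1. ]
total units shift [ 0.04 -0.12  0.14] turn [-0.01  0.01  0.06]
```

```bash
python3 -m pendant '[{"tx":0.04,"ty":-0.1,"tz":0.12,"ax":0,"ay":0,"az":0.04,"jaw":0.55},{"tx":0,"ty":-0.04,"tz":0.05,"ax":0,"ay":0,"az":0.02,"jaw":0.45}]' 25; python3 go.py 440.5 -324.5 111
```

```text
time: 30.25
ee_pos: [440.0, -323.5, 108.6]
orientation: [-0.0, -0.001, 1.0, 0.001]
wrist_force: [0.5, 0.4, 0.5]
grip_width: 48.5
t 30.25 pos [ 440.  -323.5  108.6] w 48.5 F [0.5 0.4 0.5]
total units shift [-0.02 -0.03 -0.08] turn [ 0.02 -0.01  0.01]
```

```bash
python3 -m pendant '[{"tx":0,"ty":-0.02,"tz":-0.05,"ax":0,"ay":0,"az":0,"jaw":0.2},{"tx":0,"ty":0,"tz":0.02,"ax":0,"ay":0,"az":0,"jaw":0.1},{"tx":0,"ty":0,"tz":0.02,"ax":0,"ay":0,"az":0,"jaw":0.1}]' 25; python3 -m pendant '[{"tx":0,"ty":0,"tz":0,"ax":0,"ay":0,"az":0,"jaw":0.1}]'
```

```text
time: 30.5
ee_pos: [440.9, -325.2, 111.1]
orientation: [0.001, -0.0, 1.0, -0.0]
wrist_force: [-0.3, -0.4, -2.4]
grip_width: 35.4
time: 30.58
ee_pos: [441.1, -325.4, 111.6]
orientation: [0.001, -0.0, 1.0, -0.001]
wrist_force: [-0.3, 0.6, -1.7]
grip_width: 35.6
```

```bash
python3 -m pendant '[{"tx":0,"ty":0,"tz":-0.3,"ax":0,"ay":0,"az":0,"jaw":0.1},{"tx":0,"ty":0,"tz":-0.7,"ax":0,"ay":0,"az":0,"jaw":0.1},{"tx":0,"ty":0,"tz":-0.9,"ax":0,"ay":0,"az":0,"jaw":0.1},{"tx":0,"ty":0,"tz":-0.9,"ax":0,"ay":0,"az":0,"jaw":0.1},{"tx":0,"ty":0,"tz":-0.9,"ax":0,"ay":0,"az":0,"jaw":0.1},{"tx":0,"ty":0,"tz":-0.9,"ax":0,"ay":0,"az":0,"jaw":0.1},{"tx":0,"ty":0,"tz":-0.9,"ax":0,"ay":0,"az":0,"jaw":0.1},{"tx":0,"ty":0,"tz":-0.5,"ax":0,"ay":0,"az":0,"jaw":0.1},{"tx":0,"ty":0,"tz":0,"ax":0,"ay":0,"az":0,"jaw":0.1}]';  python3 go.py 646 30.5 290
```

```text
time: 31.33
ee_pos: [439.4, -323.6, 304.3]
orientation: [0.0, -0.0, 1.0, -0.0]
wrist_force: [0.8, -0.9, -1.5]
grip_width: 35.6
t 31.33 pos [ 439.4 -323.6  304.3] w 35.6 F [ 0.8 -0.9 -1.5]
total units shift [-6.9  11.8   0.48] turn [-0.    0.01  0.01]
```

Two legs with a check between them.

```bash
python3 -m pendant '[{"tx":-0.3,"ty":0.5,"tz":0,"ax":-0.01,"ay":0.02,"az":0,"jaw":0.1},{"tx":-0.53,"ty":0.9,"tz":0,"ax":-0.01,"ay":0.02,"az":0,"jaw":0.1},{"tx":-0.53,"ty":0.9,"tz":0,"ax":-0.01,"ay":0.02,"az":0,"jaw":0.1},{"tx":-0.53,"ty":0.9,"tz":0,"ax":-0.01,"ay":0.02,"az":0,"jaw":0.1},{"tx":-0.53,"ty":0.9,"tz":0,"ax":-0.01,"ay":0.02,"az":0,"jaw":0.1},{"tx":-0.53,"ty":0.9,"tz":0,"ax":-0.01,"ay":0.02,"az":0,"jaw":0.1},{"tx":-0.53,"ty":0.9,"tz":0,"ax":-0.01,"ay":0.02,"az":0,"jaw":0.1}]';  python3 go.py 646 30.5 290
```

```text
time: 31.92
ee_pos: [544.0, -144.2, 302.1]
orientation: [-0.007, 0.006, 1.0, 0.002]
wrist_force: [1.1, -0.2, -2.6]
grip_width: 35.9
t 31.92 pos [ 544.  -144.2  302.1] w 35.9 F [ 1.1 -0.2 -2.6]
total units shift [-3.34  5.86  0.38] turn [ 0.04 -0.16 -0.13]
```

```bash
python3 -m pendant '[{"tx":-0.53,"ty":0.9,"tz":0,"ax":0,"ay":0,"az":-0.03,"jaw":0.1},{"tx":-0.53,"ty":0.9,"tz":0,"ax":0,"ay":0,"az":-0.03,"jaw":0.1},{"tx":-0.53,"ty":0.9,"tz":0,"ax":0,"ay":0,"az":-0.03,"jaw":0.1},{"tx":-0.53,"ty":0.9,"tz":0,"ax":0,"ay":0,"az":-0.03,"jaw":0.1},{"tx":-0.53,"ty":0.9,"tz":0,"ax":0,"ay":0,"az":0,"jaw":0.1},{"tx":-0.4,"ty":0.7,"tz":0,"ax":0,"ay":0,"az":0,"jaw":0.1},{"tx":-0.2,"ty":0.3,"tz":0,"ax":0,"ay":0,"az":0,"jaw":0.1},{"tx":0,"ty":0,"tz":0,"ax":0,"ay":0,"az":0,"jaw":0.1}]';  python3 go.py 646 30.5 150
```

```text
time: 32.58
ee_pos: [643.3, 35.9, 291.8]
orientation: [-0.013, -0.003, 1.0, 0.004]
wrist_force: [-0.8, -0.3, -1.1]
grip_width: 35.5
t 32.58 pos [643.3  35.9 291.8] w 35.5 F [-0.8 -0.3 -1.1]
total units shift [-0.21 -0.22  4.72] turn [ 0.09 -0.3   0.08]
```

```bash
python3 -m pendant '[{"tx":-0.1,"ty":-0.1,"tz":0.4,"ax":0.03,"ay":-0.1,"az":0.03,"jaw":0.1},{"tx":-0.1,"ty":-0.1,"tz":0.7,"ax":0.03,"ay":-0.1,"az":0.03,"jaw":0.1},{"tx":0,"ty":0,"tz":0.8,"ax":0.03,"ay":-0.1,"az":0,"jaw":0.1},{"tx":0,"ty":0,"tz":0.8,"ax":0,"ay":0,"az":0,"jaw":0.1},{"tx":0,"ty":0,"tz":0.8,"ax":0,"ay":0,"az":0,"jaw":0.1},{"tx":0,"ty":0,"tz":0.6,"ax":0,"ay":0,"az":0,"jaw":0.1},{"tx":0,"ty":0,"tz":0.3,"ax":0,"ay":0,"az":0,"jaw":0.1},{"tx":0,"ty":0,"tz":0.1,"ax":0,"ay":0,"az":0,"jaw":0.1}]';  python3 go.py 646 30.5 111
```

```text
time: 33.25
ee_pos: [644.9, 20.2, 150.8]
orientation: [-0.0, 0.002, 1.0, -0.003]
wrist_force: [-0.1, 1.2, -2.0]
grip_width: 35.8
t 33.25 pos [644.9  20.2 150.8] w 35.8 F [-0.1  1.2 -2. ]
total units shift [-0.04  0.35  1.33] turn [-0.06 -0.01 -0.05]
```

```bash
python3 -m pendant '[{"tx":-0.02,"ty":0.18,"tz":0.3,"ax":-0.03,"ay":0,"az":-0.03,"jaw":0.1},{"tx":-0.02,"ty":0.15,"tz":0.4,"ax":-0.03,"ay":0,"az":-0.02,"jaw":0.1},{"tx":0,"ty":0.03,"tz":0.2,"ax":0,"ay":0,"az":0,"jaw":0.1}]';  python3 go.py 646 30.5 111;python3 snap.py wrist w10
```

```text
time: 33.5
ee_pos: [647.2, 29.4, 124.4]
orientation: [0.001, 0.001, 1.0, -0.0]
wrist_force: [-0.0, 0.1, -1.8]
grip_width: 35.3
t 33.5 pos [647.2  29.4 124.4] w 35.3 F [-0.   0.1 -1.8]
total units shift [0.04 0.04 0.45] turn [-0.    0.03 -0.03]
```

View pics/w10.png

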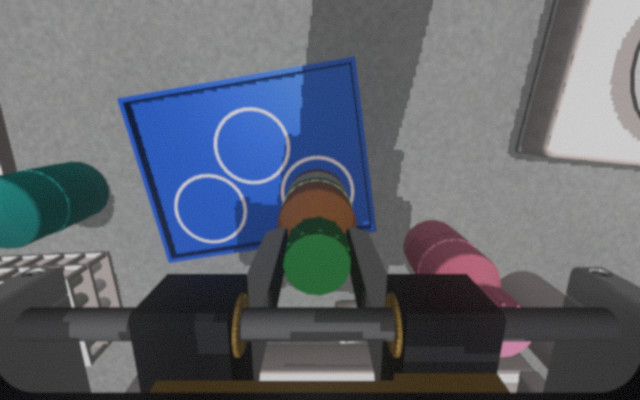

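The bottle's foot hangs over its circle, centred left to right at (317,190). I lower the last stretch.

```bash
python3 -m pendant '[{"tx":0.03,"ty":0.03,"tz":0.18,"ax":0,"ay":0.02,"az":-0.02,"jaw":0.1},{"tx":0.02,"ty":0,"tz":0.13,"ax":0,"ay":0,"az":0,"jaw":0.1}]';  python3 go.py 646 30.5 111; python3 -m pendant '[{"tx":0,"ty":0,"tz":0.08,"ax":0,"ay":0,"az":0,"jaw":0.1}]'
```

```text
time: 33.72
ee_pos: [646.3, 30.7, 114.9]
orientation: [0.001, -0.0, 1.0, -0.0]
wrist_force: [-0.6, 0.1, -2.4]
grip_width: 35.4
t 33.72 pos [646.3  30.7 114.9] w 35.4 F [-0.6  0.1 -2.4]
total units shift [ 0.01 -0.01  0.13] turn [-0.01  0.02  0.  ]
time: 33.8
ee_pos: [646.5, 30.9, 112.5]
orientation: [0.001, -0.0, 1.0, -0.0]
wrist_force: [-0.3, 0.2, -0.9]
grip_width: 35.3
```

```bash
python3 -m pendant '[{"tx":0,"ty":0,"tz":0.08,"ax":0,"ay":0,"az":0,"jaw":0.1}]'; python3 -m pendant '[{"tx":0,"ty":0,"tz":0.06,"ax":0,"ay":0,"az":0,"jaw":0.1}]'
```

```text
time: 33.88
ee_pos: [647.1, 30.7, 110.7]
orientation: [0.002, -0.0, 1.0, -0.001]
wrist_force: [-2.4, -1.3, 12.4]
grip_width: 35.3
time: 33.97
ee_pos: [647.8, 30.7, 110.8]
orientation: [0.003, -0.001, 1.0, -0.001]
wrist_force: [-3.7, -0.1, 9.7]
grip_width: 35.6
```

Contact. I release with the jaws only to 0.55 because of the pink bottle, then rise.

```bash
python3 -m pendant '[{"tx":0,"ty":0,"tz":0,"ax":0,"ay":0,"az":0,"jaw":0.5},{"tx":0,"ty":0,"tz":0,"ax":0,"ay":0,"az":0,"jaw":0.58},{"tx":0,"ty":0,"tz":-0.1,"ax":0,"ay":0.02,"az":0,"jaw":0.58},{"tx":0,"ty":0,"tz":-0.6,"ax":0,"ay":0.02,"az":0,"jaw":0.58},{"tx":0,"ty":0,"tz":-0.8,"ax":0,"ay":0,"az":0,"jaw":0.65},{"tx":0,"ty":0,"tz":-0.8,"ax":0,"ay":0,"az":0,"jaw":0.65},{"tx":0,"ty":0,"tz":-0.8,"ax":0,"ay":0,"az":0,"jaw":0.65},{"tx":0,"ty":0,"tz":-0.8,"ax":0,"ay":0,"az":0,"jaw":0.65},{"tx":0,"ty":0,"tz":-0.6,"ax":0,"ay":0,"az":0,"jaw":0.65}]'; python3 go.py 520.5 -325 250
```

```text
time: 34.72
ee_pos: [646.3, 30.9, 249.5]
orientation: [-0.002, -0.001, 1.0, -0.001]
wrist_force: [0.1, -0.8, 0.1]
grip_width: 61.0
t 34.72 pos [646.3  30.9 249.5] w 61.0 F [ 0.1 -0.8  0.1]
total units shift [ 4.210e+00 -1.186e+01  1.000e-02] turn [-0.01 -0.04  0.01]
```

```bash
python3 -m pendant '[{"tx":0.2,"ty":-0.6,"tz":-0.03,"ax":0.01,"ay":-0.03,"az":0,"jaw":0.65},{"tx":0.32,"ty":-0.93,"tz":-0.03,"ax":0.01,"ay":-0.03,"az":0,"jaw":0.65},{"tx":0.32,"ty":-0.93,"tz":-0.03,"ax":0.01,"ay":-0.03,"az":0,"jaw":0.65},{"tx":0.32,"ty":-0.93,"tz":-0.03,"ax":0.01,"ay":-0.03,"az":0,"jaw":0.65},{"tx":0.32,"ty":-0.93,"tz":-0.03,"ax":0.01,"ay":-0.03,"az":0,"jaw":0.65},{"tx":0.32,"ty":-0.93,"tz":-0.03,"ax":0.01,"ay":-0.03,"az":0,"jaw":0.65},{"tx":0.32,"ty":-0.93,"tz":-0.03,"ax":0.01,"ay":-0.03,"az":0,"jaw":0.65},{"tx":0.32,"ty":-0.93,"tz":-0.03,"ax":0.01,"ay":-0.03,"az":0,"jaw":0.65},{"tx":0.32,"ty":-0.93,"tz":-0.03,"ax":0,"ay":-0.03,"az":0,"jaw":0.65},{"tx":0.32,"ty":-0.93,"tz":-0.03,"ax":0,"ay":-0.03,"az":0,"jaw":0.65},{"tx":0.32,"ty":-0.93,"tz":0,"ax":0,"ay":0,"az":0,"jaw":0.65},{"tx":0.32,"ty":-0.93,"tz":0,"ax":0,"ay":0,"az":0,"jaw":0.65},{"tx":0.2,"ty":-0.6,"tz":0,"ax":0,"ay":0,"az":0,"jaw":0.65},{"tx":0,"ty":0,"tz":0,"ax":0,"ay":0,"az":0,"jaw":0.65}]'; python3 go.py 520.5 -325 170
```

```text
time: 35.88
ee_pos: [529.5, -328.0, 274.9]
orientation: [0.025, -0.003, 1.0, -0.009]
wrist_force: [0.3, -0.1, 0.1]
grip_width: 60.7
t 35.88 pos [ 529.5 -328.   274.9] w 60.7 F [ 0.3 -0.1  0.1]
total units shift [0.47 0.16 3.48] turn [-0.2   0.56  0.07]
```

```bash
python3 -m pendant '[{"tx":0.12,"ty":0.05,"tz":0.3,"ax":-0.07,"ay":0.18,"az":0.02,"jaw":0.65},{"tx":0.12,"ty":0.05,"tz":0.6,"ax":-0.07,"ay":0.18,"az":0.02,"jaw":0.65},{"tx":0.12,"ty":0.05,"tz":0.7,"ax":-0.06,"ay":0.18,"az":0.02,"jaw":0.65},{"tx":0.1,"ty":0,"tz":0.7,"ax":0,"ay":0,"az":0,"jaw":0.65},{"tx":0,"ty":0,"tz":0.7,"ax":0,"ay":0,"az":0,"jaw":0.65},{"tx":0,"ty":0,"tz":0.3,"ax":0,"ay":0,"az":0,"jaw":0.65}]'; python3 go.py 520.5 -325 104; python3 snap.py wrist w11; python3 meas.py w11 w
```

```text
time: 36.38
ee_pos: [517.2, -319.1, 167.7]
orientation: [-0.001, -0.002, 1.0, 0.001]
wrist_force: [-0.5, -0.6, -0.9]
grip_width: 61.3
t 36.38 pos [ 517.2 -319.1  167.7] w 61.3 F [-0.5 -0.6 -0.9]
total units shift [-0.12 -0.2   2.12] turn [ 0.03 -0.03  0.05]
red 1811 [ 521.6 -325.9] 18.8 mean [ 521.5 -325.8] z 132.6
yellow 657 [ 605.1 -325.5] 16.9 mean [ 610.1 -325.7] z 152.6
cy 739 [602.2 -31.4] 34.6
cg 212 [646.5  31. ] 34.2
cr 185 [644.6 -61.2] 15.5
```

```bash
python3 -m pendant '[{"tx":-0.08,"ty":-0.12,"tz":0.6,"ax":0.02,"ay":-0.02,"az":0.03,"jaw":0.65},{"tx":-0.06,"ty":-0.1,"tz":0.6,"ax":0.01,"ay":0,"az":0.02,"jaw":0.65},{"tx":0,"ty":0,"tz":0.5,"ax":0,"ay":0,"az":0,"jaw":0.65},{"tx":0,"ty":0,"tz":0.25,"ax":0,"ay":0,"az":0,"jaw":0.6}]'; python3 go.py 521.5 -325.5 103
```

```text
time: 36.77
ee_pos: [522.0, -321.5, 104.7]
orientation: [-0.002, -0.002, 1.0, 0.001]
wrist_force: [-0.8, 0.0, -0.2]
grip_width: 57.4
t 36.77 pos [ 522.  -321.5  104.7] w 57.4 F [-0.8  0.  -0.2]
total units shift [ 0.02 -0.13  0.06] turn [ 0.02 -0.05  0.05]
```

```bash
python3 -m pendant '[{"tx":0.02,"ty":-0.1,"tz":0.07,"ax":0,"ay":-0.03,"az":0.03,"jaw":0.5},{"tx":0,"ty":-0.04,"tz":0.02,"ax":0,"ay":0,"az":0.02,"jaw":0.42}]' 25; python3 go.py 521.5 -325.5 103
```

```text
time: 36.93
ee_pos: [521.0, -324.0, 99.9]
orientation: [-0.002, -0.001, 1.0, 0.002]
wrist_force: [-0.6, 0.7, 0.6]
grip_width: 46.1
t 36.93 pos [ 521.  -324.    99.9] w 46.1 F [-0.6  0.7  0.6]
total units shift [-0.02 -0.05 -0.1 ] turn [ 0.05 -0.05  0.02]
```

```bash
python3 -m pendant '[{"tx":-0.02,"ty":-0.04,"tz":-0.08,"ax":0.02,"ay":-0.03,"az":0,"jaw":0.2},{"tx":0,"ty":0,"tz":0,"ax":0,"ay":0,"az":0,"jaw":0.1},{"tx":0,"ty":0,"tz":0.01,"ax":0,"ay":0,"az":0,"jaw":0.1}]' 25; python3 -m pendant '[{"tx":0,"ty":0,"tz":0,"ax":0,"ay":0,"az":0,"jaw":0.1}]'
```

```text
time: 37.18
ee_pos: [522.3, -325.7, 103.6]
orientation: [-0.0, -0.001, 1.0, 0.001]
wrist_force: [0.5, -0.2, -2.9]
grip_width: 35.5
time: 37.27
ee_pos: [522.3, -325.7, 103.9]
orientation: [0.0, -0.001, 1.0, 0.001]
wrist_force: [-0.6, 0.7, -2.6]
grip_width: 35.3
```

```bash
python3 -m pendant '[{"tx":0,"ty":0,"tz":-0.3,"ax":0,"ay":0,"az":0,"jaw":0.1},{"tx":0,"ty":0,"tz":-0.7,"ax":0,"ay":0,"az":0,"jaw":0.1},{"tx":0,"ty":0,"tz":-0.9,"ax":0,"ay":0,"az":0,"jaw":0.1},{"tx":0,"ty":0,"tz":-0.9,"ax":0,"ay":0,"az":0,"jaw":0.1},{"tx":0,"ty":0,"tz":-0.9,"ax":0,"ay":0,"az":0,"jaw":0.1},{"tx":0,"ty":0,"tz":-0.9,"ax":0,"ay":0,"az":0,"jaw":0.1},{"tx":0,"ty":0,"tz":-0.9,"ax":0,"ay":0,"az":0,"jaw":0.1},{"tx":0,"ty":0,"tz":-0.7,"ax":0,"ay":0,"az":0,"jaw":0.1},{"tx":0,"ty":0,"tz":0,"ax":0,"ay":0,"az":0,"jaw":0.1}]';  python3 go.py 663 -75.3 290
```

```text
time: 38.02
ee_pos: [519.9, -323.9, 300.2]
orientation: [-0.002, -0.001, 1.0, 0.003]
wrist_force: [-0.1, -0.1, -3.2]
grip_width: 35.4
t 38.02 pos [ 519.9 -323.9  300.2] w 35.4 F [-0.1 -0.1 -3.2]
total units shift [-4.79  8.28  0.36] turn [ 0.06 -0.05  0.02]
```

```bash
python3 -m pendant '[{"tx":-0.3,"ty":0.5,"tz":0,"ax":0,"ay":0,"az":0,"jaw":0.1},{"tx":-0.53,"ty":0.9,"tz":0,"ax":0,"ay":0.01,"az":-0.01,"jaw":0.1},{"tx":-0.53,"ty":0.9,"tz":0,"ax":0,"ay":0.01,"az":-0.01,"jaw":0.1},{"tx":-0.53,"ty":0.9,"tz":0,"ax":0,"ay":0.01,"az":-0.01,"jaw":0.1},{"tx":-0.53,"ty":0.9,"tz":0,"ax":0,"ay":0.01,"az":-0.01,"jaw":0.1},{"tx":-0.53,"ty":0.9,"tz":0,"ax":0,"ay":0.01,"az":-0.01,"jaw":0.1},{"tx":-0.53,"ty":0.9,"tz":0,"ax":0,"ay":0,"az":0,"jaw":0.1},{"tx":-0.53,"ty":0.9,"tz":0,"ax":0,"ay":0,"az":0,"jaw":0.1},{"tx":-0.4,"ty":0.7,"tz":0,"ax":0,"ay":0,"az":0,"jaw":0.1},{"tx":-0.2,"ty":0.3,"tz":0,"ax":0,"ay":0,"az":0,"jaw":0.1},{"tx":0,"ty":0,"tz":0,"ax":0,"ay":0,"az":0,"jaw":0.1}]';  python3 go.py 663 -75.3 150
```

```text
time: 38.93
ee_pos: [658.2, -78.9, 289.1]
orientation: [-0.01, -0.001, 1.0, 0.004]
wrist_force: [-0.3, -0.7, -4.5]
grip_width: 35.9
t 38.93 pos [658.2 -78.9 289.1] w 35.9 F [-0.3 -0.7 -4.5]
total units shift [-0.26  0.08  4.63] turn [ 0.09 -0.24  0.01]
```

```bash
python3 -m pendant '[{"tx":-0.1,"ty":0.05,"tz":0.4,"ax":0.03,"ay":-0.09,"az":0,"jaw":0.1},{"tx":-0.1,"ty":0.05,"tz":0.7,"ax":0.03,"ay":-0.08,"az":0,"jaw":0.1},{"tx":-0.05,"ty":0.05,"tz":0.8,"ax":0.03,"ay":-0.07,"az":0,"jaw":0.1},{"tx":0,"ty":0.05,"tz":0.8,"ax":0,"ay":0,"az":0,"jaw":0.1},{"tx":0,"ty":0,"tz":0.8,"ax":0,"ay":0,"az":0,"jaw":0.1},{"tx":0,"ty":0,"tz":0.6,"ax":0,"ay":0,"az":0,"jaw":0.1},{"tx":0,"ty":0,"tz":0.3,"ax":0,"ay":0,"az":0,"jaw":0.1},{"tx":0,"ty":0,"tz":0.1,"ax":0,"ay":0,"az":0,"jaw":0.1}]';  python3 go.py 663 -75.3 104
```

```text
time: 39.6
ee_pos: [660.4, -82.6, 146.5]
orientation: [-0.002, 0.003, 1.0, -0.003]
wrist_force: [-1.1, -1.2, -2.5]
grip_width: 35.2
t 39.6 pos [660.4 -82.6 146.5] w 35.2 F [-1.1 -1.2 -2.5]
total units shift [-0.09  0.25  1.41] turn [-0.06 -0.04 -0.06]
```

```bash
python3 -m pendant '[{"tx":-0.05,"ty":0.14,"tz":0.35,"ax":-0.03,"ay":-0.02,"az":-0.03,"jaw":0.1},{"tx":-0.03,"ty":0.1,"tz":0.4,"ax":-0.03,"ay":-0.02,"az":-0.02,"jaw":0.1},{"tx":0,"ty":0.02,"tz":0.2,"ax":0,"ay":0,"az":0,"jaw":0.1}]';  python3 go.py 663 -75.3 104;python3 snap.py wrist w12
```

```text
time: 39.85
ee_pos: [663.8, -77.0, 118.2]
orientation: [0.002, 0.002, 1.0, -0.001]
wrist_force: [-0.7, 0.2, -3.8]
grip_width: 35.2
t 39.85 pos [663.8 -77.  118.2] w 35.2 F [-0.7  0.2 -3.8]
total units shift [0.03 0.06 0.47] turn [-0.01  0.05 -0.04]
```

View pics/w12.png

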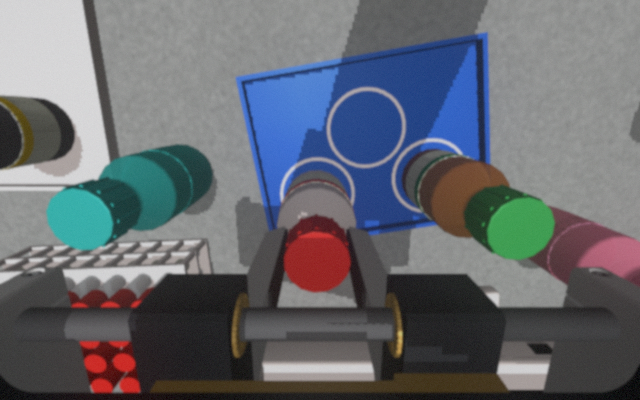

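Red hangs over its circle, with its foot at (317,195), and green stands in its ring. I lower.

```bash
python3 -m pendant '[{"tx":0.03,"ty":0.05,"tz":0.2,"ax":0,"ay":0.03,"az":-0.02,"jaw":0.1},{"tx":0,"ty":0.01,"tz":0.14,"ax":0,"ay":0,"az":0,"jaw":0.1}]';  python3 -m pendant '[{"tx":0,"ty":0,"tz":0.08,"ax":0,"ay":0,"az":0,"jaw":0.1}]'
```

```text
time: 40.07
ee_pos: [663.4, -75.0, 107.8]
orientation: [0.001, 0.0, 1.0, -0.001]
wrist_force: [-1.0, 0.9, -3.6]
grip_width: 35.6
time: 40.15
ee_pos: [663.7, -74.9, 105.4]
orientation: [0.001, 0.0, 1.0, -0.001]
wrist_force: [0.1, 0.5, -4.7]
grip_width: 35.7
```

```bash
python3 -m pendant '[{"tx":0,"ty":0,"tz":0.06,"ax":0,"ay":0,"az":0,"jaw":0.1}]';  python3 -m pendant '[{"tx":0,"ty":0,"tz":0.06,"ax":0,"ay":0,"az":0,"jaw":0.1}]'
```

```text
time: 40.23
ee_pos: [663.8, -74.8, 103.5]
orientation: [0.002, 0.0, 1.0, -0.001]
wrist_force: [0.3, 0.5, -3.8]
grip_width: 35.6
time: 40.32
ee_pos: [664.7, -75.0, 103.4]
orientation: [0.002, 0.0, 1.0, -0.001]
wrist_force: [-2.7, -0.3, 8.6]
grip_width: 35.4
```

```bash
python3 -m pendant '[{"tx":0,"ty":0,"tz":0,"ax":0,"ay":0,"az":0,"jaw":0.5},{"tx":0,"ty":0,"tz":0,"ax":0,"ay":0,"az":0,"jaw":0.58},{"tx":0,"ty":0,"tz":-0.1,"ax":0,"ay":0.02,"az":0,"jaw":0.58},{"tx":0,"ty":0,"tz":-0.6,"ax":0,"ay":0.02,"az":0,"jaw":0.58},{"tx":0,"ty":0,"tz":-0.8,"ax":0,"ay":0,"az":0,"jaw":0.65},{"tx":0,"ty":0,"tz":-0.8,"ax":0,"ay":0,"az":0,"jaw":0.65},{"tx":0,"ty":0,"tz":-0.8,"ax":0,"ay":0,"az":0,"jaw":0.65},{"tx":0,"ty":0,"tz":-0.8,"ax":0,"ay":0,"az":0,"jaw":0.65},{"tx":0,"ty":0,"tz":-0.7,"ax":0,"ay":0,"az":0,"jaw":0.65}]'; python3 go.py 600 -325 250; python3 snap.py wrist w13; python3 meas.py w13 w
```

```text
time: 41.07
ee_pos: [664.2, -74.6, 247.3]
orientation: [0.0, 0.0, 1.0, -0.001]
wrist_force: [-0.9, 0.1, 0.6]
grip_width: 60.9
t 41.07 pos [664.2 -74.6 247.3] w 60.9 F [-0.9  0.1  0.6]
total units shift [ 2.14 -8.35 -0.07] turn [-0.03  0.01 -0.  ]
red 1036 [664.1 -75.5] 18.5 mean [664.1 -75.3] z 132.7
green 1137 [647.5  29. ] 18.5 mean [647.   29.5] z 142.7
yellow 1615 [ 602.7 -322. ] 20.8 mean [ 601.8 -322.3] z 152.6
jar 6 [640.5   3. ] 4.3 mean [639.1   3.7]
cy 883 [602.4 -31.1] 34.9
cg 510 [646.7  30.1] 34.8
cr 506 [663.  -75.3] 34.8
```

Wrist readings put red and green within about 1 mm of their circles. Yellow is next.

```bash
python3 -m pendant '[{"tx":0.15,"ty":-0.6,"tz":-0.03,"ax":0.01,"ay":-0.03,"az":0,"jaw":0.65},{"tx":0.22,"ty":-0.9,"tz":-0.03,"ax":0.01,"ay":-0.03,"az":0,"jaw":0.65},{"tx":0.22,"ty":-0.9,"tz":-0.03,"ax":0.01,"ay":-0.03,"az":0,"jaw":0.65},{"tx":0.22,"ty":-0.9,"tz":-0.03,"ax":0.01,"ay":-0.03,"az":0,"jaw":0.65},{"tx":0.22,"ty":-0.9,"tz":-0.03,"ax":0.01,"ay":-0.03,"az":0,"jaw":0.65},{"tx":0.22,"ty":-0.9,"tz":-0.03,"ax":0.01,"ay":-0.03,"az":0,"jaw":0.65},{"tx":0.22,"ty":-0.9,"tz":-0.03,"ax":0,"ay":0,"az":0,"jaw":0.65},{"tx":0.22,"ty":-0.9,"tz":0,"ax":0,"ay":0,"az":0,"jaw":0.65},{"tx":0.2,"ty":-0.9,"tz":0,"ax":0,"ay":0,"az":0,"jaw":0.65},{"tx":0.1,"ty":-0.5,"tz":0,"ax":0,"ay":0,"az":0,"jaw":0.65},{"tx":0,"ty":0,"tz":0,"ax":0,"ay":0,"az":0,"jaw":0.65}]'; python3 go.py 600 -325 190
```

```text
time: 42.03
ee_pos: [608.5, -334.7, 269.4]
orientation: [0.021, -0.002, 1.0, -0.009]
wrist_force: [-0.4, -0.0, 0.1]
grip_width: 60.6
t 42.03 pos [ 608.5 -334.7  269.4] w 60.6 F [-0.4 -0.   0.1]
total units shift [0.39 0.37 2.63] turn [-0.2   0.49  0.06]
```

```bash
python3 -m pendant '[{"tx":0.12,"ty":0.1,"tz":0.3,"ax":-0.07,"ay":0.17,"az":0.02,"jaw":0.65},{"tx":0.12,"ty":0.1,"tz":0.5,"ax":-0.07,"ay":0.16,"az":0.02,"jaw":0.65},{"tx":0.1,"ty":0.1,"tz":0.6,"ax":-0.06,"ay":0.16,"az":0.02,"jaw":0.65},{"tx":0.05,"ty":0,"tz":0.6,"ax":0,"ay":0,"az":0,"jaw":0.65},{"tx":0,"ty":0,"tz":0.3,"ax":0,"ay":0,"az":0,"jaw":0.65},{"tx":0,"ty":0,"tz":0.1,"ax":0,"ay":0,"az":0,"jaw":0.65}]'; python3 go.py 600 -325 121; python3 snap.py wrist w14; python3 meas.py w14 w
```

```text
time: 42.53
ee_pos: [597.8, -317.9, 188.7]
orientation: [-0.003, -0.002, 1.0, 0.003]
wrist_force: [-0.4, 0.2, 0.5]
grip_width: 60.9
t 42.53 pos [ 597.8 -317.9  188.7] w 60.9 F [-0.4  0.2  0.5]
total units shift [-0.09 -0.25  2.25] turn [ 0.06 -0.08  0.05]
yellow 1844 [ 600.9 -325.5] 18.8 mean [ 600.8 -325.6] z 152.6
jar 318 [647.6   8.9] 20.9 mean [647.6   4.8]
cy 859 [602.5 -30.9] 34.9
cg 538 [646.9  30.4] 34.7
cr 550 [664.1 -74.5] 35.7
```

```bash
python3 -m pendant '[{"tx":-0.06,"ty":-0.14,"tz":0.5,"ax":0.03,"ay":-0.04,"az":0.03,"jaw":0.65},{"tx":-0.05,"ty":-0.12,"tz":0.6,"ax":0.02,"ay":-0.03,"az":0.02,"jaw":0.65},{"tx":0,"ty":-0.03,"tz":0.6,"ax":0,"ay":0,"az":0,"jaw":0.65},{"tx":0,"ty":0,"tz":0.35,"ax":0,"ay":0,"az":0,"jaw":0.6}]'; python3 go.py 600.8 -325.3 121
```

```text
time: 42.92
ee_pos: [604.1, -325.1, 128.4]
orientation: [0.002, -0.002, 1.0, -0.001]
wrist_force: [-0.5, 0.3, -0.4]
grip_width: 57.5
t 42.92 pos [ 604.1 -325.1  128.4] w 57.5 F [-0.5  0.3 -0.4]
total units shift [ 0.11 -0.01  0.25] turn [-0.03  0.05  0.04]
```

```bash
python3 -m pendant '[{"tx":0.06,"ty":0,"tz":0.15,"ax":0,"ay":0.03,"az":0.02,"jaw":0.55},{"tx":0.04,"ty":0,"tz":0.1,"ax":0,"ay":0.02,"az":0,"jaw":0.45}]' 25; python3 go.py 600.8 -325.3 121
```

```text
time: 43.08
ee_pos: [600.8, -324.0, 119.0]
orientation: [-0.001, -0.001, 1.0, -0.0]
wrist_force: [-0.2, -0.3, -0.8]
grip_width: 48.5
t 43.08 pos [ 600.8 -324.   119. ] w 48.5 F [-0.2 -0.3 -0.8]
total units shift [ 0.   -0.04 -0.07] turn [-0.01 -0.03  0.03]
```

```bash
python3 -m pendant '[{"tx":0,"ty":-0.03,"tz":-0.05,"ax":0,"ay":-0.02,"az":0.02,"jaw":0.2},{"tx":0,"ty":0,"tz":0.01,"ax":0,"ay":0,"az":0,"jaw":0.1},{"tx":0,"ty":0,"tz":0.01,"ax":0,"ay":0,"az":0,"jaw":0.1}]' 25; python3 -m pendant '[{"tx":0,"ty":0,"tz":0,"ax":0,"ay":0,"az":0,"jaw":0.1}]'
```

```text
time: 43.33
ee_pos: [601.1, -324.9, 121.2]
orientation: [-0.0, -0.001, 1.0, -0.001]
wrist_force: [-0.7, -0.4, -3.1]
grip_width: 35.6
time: 43.42
ee_pos: [601.1, -324.9, 121.4]
orientation: [0.0, -0.001, 1.0, -0.001]
wrist_force: [-0.4, 0.1, -4.8]
grip_width: 35.4
```

```bash
python3 -m pendant '[{"tx":0,"ty":0,"tz":-0.3,"ax":0,"ay":0,"az":0,"jaw":0.1},{"tx":0,"ty":0,"tz":-0.7,"ax":0,"ay":0,"az":0,"jaw":0.1},{"tx":0,"ty":0,"tz":-0.9,"ax":0,"ay":0,"az":0,"jaw":0.1},{"tx":0,"ty":0,"tz":-0.9,"ax":0,"ay":0,"az":0,"jaw":0.1},{"tx":0,"ty":0,"tz":-0.9,"ax":0,"ay":0,"az":0,"jaw":0.1},{"tx":0,"ty":0,"tz":-0.9,"ax":0,"ay":0,"az":0,"jaw":0.1},{"tx":0,"ty":0,"tz":-0.9,"ax":0,"ay":0,"az":0,"jaw":0.1},{"tx":0,"ty":0,"tz":-0.8,"ax":0,"ay":0,"az":0,"jaw":0.1},{"tx":0,"ty":0,"tz":0,"ax":0,"ay":0,"az":0,"jaw":0.1}]';  python3 go.py 602 -30.3 310
```

```text
time: 44.17
ee_pos: [598.8, -322.6, 319.5]
orientation: [-0.003, -0.001, 1.0, 0.002]
wrist_force: [0.4, -0.5, -1.5]
grip_width: 35.5
t 44.17 pos [ 598.8 -322.6  319.5] w 35.5 F [ 0.4 -0.5 -1.5]
total units shift [-0.12  9.74  0.35] turn [ 0.04 -0.07  0.01]
```

```bash
python3 -m pendant '[{"tx":0,"ty":0.5,"tz":0,"ax":0,"ay":-0.01,"az":0,"jaw":0.1},{"tx":0,"ty":0.9,"tz":0,"ax":0,"ay":0,"az":-0.01,"jaw":0.1},{"tx":0,"ty":0.9,"tz":0,"ax":0,"ay":0,"az":-0.01,"jaw":0.1},{"tx":0,"ty":0.9,"tz":0,"ax":0,"ay":0,"az":-0.01,"jaw":0.1},{"tx":0,"ty":0.9,"tz":0,"ax":0,"ay":0,"az":-0.01,"jaw":0.1},{"tx":0,"ty":0.9,"tz":0,"ax":0,"ay":0,"az":-0.01,"jaw":0.1},{"tx":0,"ty":0.9,"tz":0,"ax":0,"ay":0,"az":0,"jaw":0.1},{"tx":0,"ty":0.9,"tz":0,"ax":0,"ay":0,"az":0,"jaw":0.1},{"tx":0,"ty":0.9,"tz":0,"ax":0,"ay":0,"az":0,"jaw":0.1},{"tx":0,"ty":0.9,"tz":0,"ax":0,"ay":0,"az":0,"jaw":0.1},{"tx":0,"ty":0.6,"tz":0,"ax":0,"ay":0,"az":0,"jaw":0.1},{"tx":0,"ty":0.2,"tz":0,"ax":0,"ay":0,"az":0,"jaw":0.1},{"tx":0,"ty":0,"tz":0,"ax":0,"ay":0,"az":0,"jaw":0.1}]';  python3 go.py 602 -30.3 230
```

```text
time: 45.25
ee_pos: [585.8, -16.2, 298.5]
orientation: [-0.017, -0.003, 1.0, 0.009]
wrist_force: [-0.2, -0.2, -3.1]
grip_width: 35.5
t 45.25 pos [585.8 -16.2 298.5] w 35.5 F [-0.2 -0.2 -3.1]
total units shift [-0.61 -0.52  2.25] turn [ 0.22 -0.39  0.07]
```

```bash
python3 -m pendant '[{"tx":-0.2,"ty":-0.17,"tz":0.1,"ax":0.08,"ay":-0.14,"az":0.03,"jaw":0.1},{"tx":-0.2,"ty":-0.17,"tz":0.1,"ax":0.08,"ay":-0.14,"az":0.02,"jaw":0.1},{"tx":-0.15,"ty":-0.15,"tz":0.1,"ax":0.06,"ay":-0.11,"az":0.02,"jaw":0.1},{"tx":0,"ty":0,"tz":0.1,"ax":0,"ay":0,"az":0,"jaw":0.1}]';  python3 go.py 602 -30.3 210
```

```text
time: 45.58
ee_pos: [602.8, -34.4, 282.7]
orientation: [0.001, 0.001, 1.0, -0.002]
wrist_force: [0.5, 0.6, -2.5]
grip_width: 35.8
t 45.58 pos [602.8 -34.4 282.7] w 35.8 F [ 0.5  0.6 -2.5]
total units shift [0.03 0.15 2.42] turn [-0.04  0.01 -0.03]
```

```bash
python3 -m pendant '[{"tx":0.02,"ty":0.08,"tz":0.4,"ax":-0.02,"ay":0,"az":-0.02,"jaw":0.1},{"tx":0.01,"ty":0.06,"tz":0.6,"ax":-0.02,"ay":0,"az":0,"jaw":0.1},{"tx":0,"ty":0.02,"tz":0.6,"ax":0,"ay":0,"az":0,"jaw":0.1},{"tx":0,"ty":0.02,"tz":0.4,"ax":0,"ay":0,"az":0,"jaw":0.1}]';  python3 go.py 602 -30.3 150
```

```text
time: 45.92
ee_pos: [603.6, -32.9, 220.4]
orientation: [0.003, 0.003, 1.0, -0.0]
wrist_force: [-0.4, -0.2, -4.0]
grip_width: 35.7
t 45.92 pos [603.6 -32.9 220.4] w 35.7 F [-0.4 -0.2 -4. ]
total units shift [0.07 0.09 2.35] turn [-0.01  0.06 -0.07]
```

```bash
python3 -m pendant '[{"tx":0.03,"ty":0.06,"tz":0.5,"ax":0,"ay":0.03,"az":-0.04,"jaw":0.1},{"tx":0.02,"ty":0.04,"tz":0.6,"ax":0,"ay":0.02,"az":-0.02,"jaw":0.1},{"tx":0,"ty":0.01,"tz":0.6,"ax":0,"ay":0,"az":0,"jaw":0.1},{"tx":0,"ty":0.01,"tz":0.4,"ax":0,"ay":0,"az":0,"jaw":0.1}]';  python3 go.py 602 -30.3 121; python3 snap.py wrist w15
```

```text
time: 46.25
ee_pos: [601.2, -30.5, 151.3]
orientation: [-0.0, 0.002, 1.0, -0.0]
wrist_force: [-1.2, 0.5, -3.1]
grip_width: 35.3
t 46.25 pos [601.2 -30.5 151.3] w 35.3 F [-1.2  0.5 -3.1]
total units shift [-0.03  0.01  1.01] turn [-0.   -0.01 -0.04]
```

View pics/w15.png

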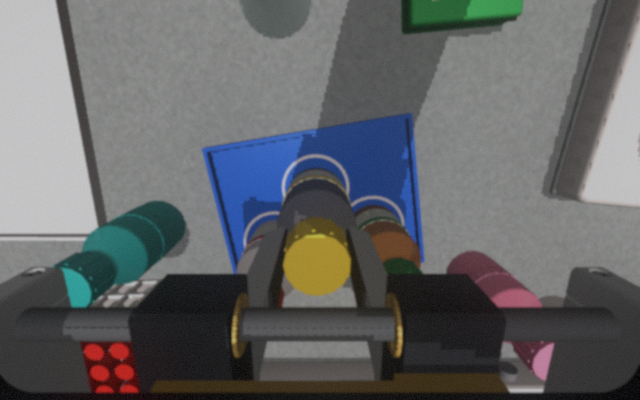

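Yellow hangs centred over the front circle at (316,185). I lower it.

```bash
python3 -m pendant '[{"tx":-0.02,"ty":0,"tz":0.35,"ax":0,"ay":0,"az":-0.02,"jaw":0.1},{"tx":-0.01,"ty":0,"tz":0.3,"ax":0,"ay":0,"az":0,"jaw":0.1},{"tx":0,"ty":0,"tz":0.12,"ax":0,"ay":0,"az":0,"jaw":0.1}]';  python3 go.py 602 -30.3 121
```

```text
time: 46.55
ee_pos: [601.2, -30.6, 124.3]
orientation: [-0.002, 0.001, 1.0, 0.0]
wrist_force: [-0.5, -0.4, -3.2]
grip_width: 35.7
t 46.55 pos [601.2 -30.6 124.3] w 35.7 F [-0.5 -0.4 -3.2]
total units shift [-0.03  0.01  0.11] turn [ 0.01 -0.04 -0.02]
```

```bash
python3 -m pendant '[{"tx":-0.02,"ty":0,"tz":0.07,"ax":0,"ay":-0.02,"az":0,"jaw":0.1}]';  python3 -m pendant '[{"tx":0,"ty":0,"tz":0.06,"ax":0,"ay":0,"az":0,"jaw":0.1}]'
```

```text
time: 46.63
ee_pos: [601.7, -30.7, 121.7]
orientation: [-0.001, 0.001, 1.0, 0.0]
wrist_force: [0.1, -0.2, -2.4]
grip_width: 35.9
time: 46.72
ee_pos: [602.5, -30.9, 120.8]
orientation: [-0.0, 0.001, 1.0, 0.0]
wrist_force: [-2.0, 0.8, 7.5]
grip_width: 35.7
```

Contact. I release and rise clear.

```bash
python3 -m pendant '[{"tx":0,"ty":0,"tz":0,"ax":0,"ay":0,"az":0,"jaw":0.5},{"tx":0,"ty":0,"tz":0,"ax":0,"ay":0,"az":0,"jaw":0.58},{"tx":0,"ty":0,"tz":-0.1,"ax":0,"ay":0,"az":0,"jaw":0.58},{"tx":0,"ty":0,"tz":-0.6,"ax":0,"ay":0,"az":0,"jaw":0.58},{"tx":0,"ty":0,"tz":-0.8,"ax":0,"ay":0,"az":0,"jaw":0.58},{"tx":0,"ty":0,"tz":-0.8,"ax":0,"ay":0,"az":0,"jaw":0.6},{"tx":0,"ty":0,"tz":-0.8,"ax":0,"ay":0,"az":0,"jaw":0.6},{"tx":0,"ty":0,"tz":-0.8,"ax":0,"ay":0,"az":0,"jaw":0.6},{"tx":0,"ty":0,"tz":-0.8,"ax":0,"ay":0,"az":0,"jaw":0.6},{"tx":0,"ty":0,"tz":-0.5,"ax":0,"ay":0,"az":0,"jaw":0.6},{"tx":0,"ty":0,"tz":0,"ax":0,"ay":0,"az":0,"jaw":0.6}]'; python3 snap.py wrist w16; python3 meas.py w16 w; python3 snap.py side s3; python3 meas.py s3 s; python3 snap.py top t3;python3 - <<'E'
from h import *
for n in("side","top"):
    p,d,c=load({"side":"s3","top":"t3"}[n]);X=cloud(c,d);V=p.max(2)
    R=ray(c,*[a.ravel() for a in np.meshgrid(np.arange(640),np.arange(400))],120).reshape(400,640,3)
    m=(V<60)&(np.hypot(R[...,0]-534.5,R[...,1]-311)<35)&(abs(X[...,2]-120)<8)
    q=R[m][:,:2].astype(np.float32)
    print(n,"jar",m.sum(),cv2.minEnclosingCircle(q) if len(q) else "", "z",np.percentile(X[m][:,2],80) if len(q) else "")
    f=(np.hypot(X[...,0]-420,X[...,1]+64)<30)&(X[...,2]>85);print("flask",X[f].mean(0) if f.sum() else 0)
E
```

```text
time: 47.63
ee_pos: [606.1, -31.6, 295.7]
orientation: [0.009, 0.001, 1.0, -0.002]
wrist_force: [-1.2, 0.7, 0.1]
grip_width: 56.7
red 645 [663.4 -75.1] 18.6 mean [662.9 -73.6] z 132.6
green 641 [645.6  30.2] 18.0 mean [644.4  30.1] z 142.8
yellow 888 [601.9 -31.4] 18.4 mean [602.  -31.4] z 152.7
cy 394 [603.  -30.8] 35.3
cg 343 [647.2  30.7] 34.9
cr 260 [664.2 -76.2] 34.7
red 111 [660.5 -70.5] 19.9 mean [660.2 -71. ] z 132.0
green 124 [644.   35.2] 19.0 mean [644.9  35.7] z 142.1
yellow 119 [599.3 -27.2] 19.0 mean [599.5 -26.8] z 152.4
cy 80 [600.5 -30.8] 35.2
cg 114 [645.  30.] 35.0
side jar 189 ((533.2905883789062, 314.7882080078125), 18.9793758392334) z 120.36718138933756
flask [419.36870262 -62.96866437  99.92811928]
top jar 127 ((535.761474609375, 310.2980041503906), 17.90778160095215) z 122.64658491218366
flask [421.04204161 -65.01203721 118.58732219]
```

View pics/s3.png

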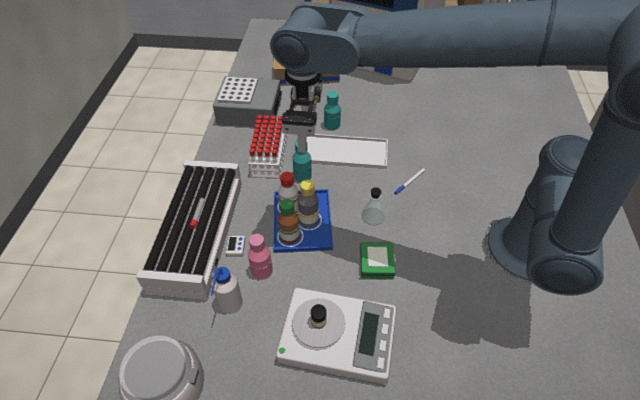

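The picture shows all three bottles on their circles, around (298,210), and the jar mid-pan at (319,316). The flask and slide box have not moved. Compared with the start in the same side view, the bottles are within about 1–3 mm. I hand in.

```bash
python3 -c "
from workcell import bot
print(bot.hand_in())"
```

```text
the job is handed in; nothing more can be done
None
```

The job is done and handed in at about 48 s of the 144 s allowed; the hand-in gave no verdict. I moved the yellow, red and green bottles to the drip tray and set the jar on the pan. Then I put green, red and yellow back on their own circles, lowering each item until the wrist force showed contact before opening the fingers.

**Bottles:** compared with the start in the same side view, red and yellow are within about 1 mm and green within 2–3 mm. The wrist view puts each cap within about 3 mm of its circle, and the cap heights show all three upright on the tray floor.

**Jar:** its cap reads (535.8, 310.3) from the top camera and (533.3, 314.8) from the side. The pan centre is about (535.5, 310.5), so the jar is within 5 mm of it.

**Bystanders:** the flask stands within about 2 mm of its start by the side and top cameras. I checked the slide box only by eye, and it looked unmoved.

**Disagreements:** the side camera reads y about 4–5 mm high at cap height compared with the wrist and top cameras. The arm also drifted several mm between rows, which I corrected before each grasp and placement.

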